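# Tip the flip-top box of chocolates into the tray

## Robot

A 6-joint arm with a two-finger parallel gripper is mounted at the origin on the work surface. World frame = base frame: x ahead of the robot, y to its left, z up, the work surface at z = 0. Lengths are in m, angles in degrees, forces in N, time in s.
With the tool pointing down it reaches from about 0.3 to 0.75 m from the base axis. Payload 8.5 kg.
Tool frame: the origin (TCP) lies midway between the tips of the shut fingers; the grasp point (between the pads) lies 19 mm behind it; z points along the fingers, y is the direction in which the jaws open and shut (so a half turn about z gives the same grasp; the last joint's range is limited). The gripper opens to 85 mm and grips with 20 to 120 N. Pads are 22 mm wide; open, the fingers measure 114 mm over their backs; the gripper's body (76 mm by 85 mm) begins 54 mm behind the grasp point. The pads swing forward as they close: fully open they stand 13 mm farther back than shut.
Start: joints at [-86.19, 21.807, 74.336, -0, 83.858, -12.336], TCP at [0.153, -0.528, 0.231] pointing down, gripper open.
Joint ranges: [-178.18, 178.18], [-50.72, 133.34], [12.68, 142.11], [-81.47, 261.47], [9.98, 163.14], [-165.26, 165.26]. Speed limits (degrees/s): [136.94, 136.94, 180, 180, 180, 180].

## Interface

Orientations are given as a 3x3 rotation matrix whose columns are the frame's x, y, z axes.
In Python, from rig import status, eyes, env gives the robot as it stands. The module is installed in compiled form; this text tells all that it offers.
- The arm moves only by the tool play_rows, never from a script. Its argument "targets" is text: rows parted by semicolons, each of 5 numbers parted by spaces: the shift along the tool's x, y, z in m, then the turn about the tool's z in rad, then the closure, from 0 (fully open) to 1 (shut). A call has 1 to 5 rows; each row is the pose to reach, as a shift and turn from the pose commanded when the call began, along the tool's axes at that moment; what a row does not reach only later rows make up. A row lasts 1/10 s, in which the tool goes at most 50 mm and 8.59 degrees, less where a joint would pass 70% of its speed; a pose out of reach is approached as far as the arm can. A call with a gripper value outside its range is refused whole. The fingers move at their own pace and stop on an object; "force" is the grip in N (left out, the last holds). Time passes only in rows, so rows that repeat a pose let the fingers close. It gives the time, the measured TCP pose, the force and the opening at its end, in the units of the state.
- status.observe(): the state, without advancing time (a new reading comes with each control period).
- eyes.get_image(name): name is "scene" or "top" or "wrist"; returns a dict with "pixels" (400x640x3 uint8, red, green, blue), "range_z" (400x640 float32, m along the optical axis (not along the pixel's ray), 0 where there is no reading), "mtx" (3x3 intrinsics, pixels), "world_to_cam" (4x4, takes a point from world to camera coordinates); the wrist camera has in their place "T_tool_cam" (4x4, takes a point from camera to tool coordinates, whose origin is the TCP and whose axes are the flange's). Camera axes: x right, y up, looking along -z (the intrinsics and any distortion apply to the point x, -y, -z); pixel columns grow to the right and rows downward; lengths in m; the calibration is good to about 2 mm. A picture is of the moment at which its call begins: read the wrist's pose just before it.
- env.close_job(): hands the job in, once; it reports no verdict.
The state is a dict: "time_s": time; "q": joint angles; "qvel": joint speeds; "joint_efforts": joint torques, N m; "position": TCP position; "tool_rot": TCP orientation; "ft_force": force on the tool from outside, world axes, zero at the start; "wrist_torque": the same for the moment, N m; "grip_width": finger opening in m.
Only numpy, scipy, OpenCV 4.12 (cv2) and the standard library are available. Lean on these libraries where they do the work, as an engineer would, in place of code of your own. Each camera call takes 0.05 s, during which the arm holds its last target.

## Task

Slide the empty tray along the bench until its near edge rests squarely against the base of the tipping stand, meeting it gently. Then take the flip-top box by its handle and turn it right over, in hand and never letting it drop, so that its lid swings open and all five chocolates fall into the tray. Bring the box back under control to rest upright on its stand with the lid shut, let go, and leave the other things on the bench where they are.

Things in the scene. Friction and masses are not known exactly. Their poses are not given: they have to be found in the camera images.
- stand: Stainless tipping stand, fixed, at a new place and heading each time. Origin: under its base, on the bench; x points from the resting box towards the tray, y along the turning axis, z up. Base 150 by 150 by 25 high, from x = -85 to +65; the tray comes to rest against the face at x = +65. Cheeks at y = +/-64 (6 thick) reach z = 155.
- stand_axis (a point): Middle of the box's turning axis, at (50, 0, 140) mm in the stand's frame. The box, aluminium, reaches 8 to 102 mm out from the axis, is 98 wide and 62 high, its floor level with the axis when at rest. Its mass without lid is hidden, 0.33 to 0.53 kg.
- bar (a point): Centre of the box's handle: black round cross bar, 36 long, 14 thick, along the stand's y, free flat ends, on an 8 mm stem 35 mm out from the box's outer wall. At rest it is at (-87, 0, 155) mm in the stand's frame; it goes over on an arc of radius 138 mm to about (175, 0, 198). The box can pivot about the bar's own line between two fingers pressed on the bar's ends.
- lip (a point): Outer top edge of the box's rim lip, which overhangs by 27 mm on the handle side. At rest it is 51 mm above the bar's centre and only 8 mm short of being straight over it, so a gripper coming straight down to the bar hits it: come in leaning away from the box by 25 to 50 degrees.
- tipbox (a joint): Turn of the box about the axis, rad: 0 = upright at rest on the stand; grows as the handle goes up and over towards the tray; stop at 2.6. The hinge is nearly free: past the balance point (about 1.0 rad) the box falls over by itself unless held. Turning faster than 4 rad/s either way counts as letting it drop.
- lid (a joint): Opening of the flip lid, rad: 0 = shut, up to 1.7. Loose plate 98 by 102 by 3 mm, 70 g, hinged along the rim on the handle side, no latch: its weight keeps it shut, opens it as the box goes over (about 1 rad at the stop, hanging 100 mm straight down) and shuts it on the way back.
- tray: Aluminium tray 180 (x) by 200 (y) by 30 mm high, walls 4 mm, open on top, about 0.45 kg (hidden, 0.3 to 0.65). Origin: centre of its underside. Its x axis points away from the stand, near the stand's x; it begins 50 to 110 mm clear of the stand's base. Meeting the base with over 60 N counts as ramming. Push it by its far wall (at x = +90).
- tray_edge (a point): Middle of the tray's edge that faces the stand: (-90, 0, 12.5) mm in the tray's frame. With the tray home it is at x = +65 mm in the stand's frame (up to 8 mm of gap is allowed), and within 35 mm of the stand's centre line.
- choc1: One of five alike dark chocolates, hard, 25 by 25 by 13 mm, 15 g, lying inside the shut box at the start. Origin: centre of its underside.
- choc2: One of five alike dark chocolates, hard, 25 by 25 by 13 mm, 15 g, lying inside the shut box at the start. Origin: centre of its underside.
- choc3: One of five alike dark chocolates, hard, 25 by 25 by 13 mm, 15 g, lying inside the shut box at the start. Origin: centre of its underside.
- choc4: One of five alike dark chocolates, hard, 25 by 25 by 13 mm, 15 g, lying inside the shut box at the start. Origin: centre of its underside.
- choc5: One of five alike dark chocolates, hard, 25 by 25 by 13 mm, 15 g, lying inside the shut box at the start. Origin: centre of its underside.
- palette_knife: Bystander: palette knife 240 mm long with wooden handle, lying beside the stand on the robot's side. Leave alone.
- cup: Bystander: small steel cup, 70 mm across, 75 high, standing beyond the stand. Leave alone.
- jar: Bystander: amber glass jar with steel lid, 72 mm across, 110 high, standing to the right of the stand. Leave alone.
- can: Bystander: steel can 66 mm across, 90 high, to the right of the stand; jar and can swap places. Leave alone.

How it is judged:
By the outcome, as a careful person would: the job done as asked, in the order asked, and still so for the second after the job is handed in, with the robot touching nothing.
It also fails if it takes over 69 s, if anything falls off the work surface, if the arm or the gripper's body presses on something with over 40 N, if the wrist force passes 120 N, or if a joint passes its speed limit or range.

## Working session

There is one attempt and no reset: what is moved stays moved. The work goes in short steps, Python scripts to look and compute and a tool call to move; the robot and the scene stay as the last step left them, time stands still between calls to the robot, and variables do not carry over. Pictures are saved under pics/ and viewed, and the job is handed in when it is done.

Besides the shell and the picture viewer there is one more tool, called after "Request:" as name(argument=value, ...), one argument or row to a line, values as JSON. play_rows: Moves the arm, as the interface text tells. Its arguments: {"type":"object","properties":{"targets":{"type":"string"},"force":{"type":"number"}},"required":["targets"]}

```bash
mkdir -p pics; ls; cat > h.py <<'E'
import numpy as np, cv2
from rig import status, eyes, env
def snap(name,fn):
    s=status.observe(); im=eyes.get_image(name)
    cv2.imwrite('pics/'+fn+'.png',cv2.cvtColor(im['pixels'],cv2.COLOR_RGB2BGR))
    np.savez('pics/'+fn+'.npz',pos=s['position'],rot=s['tool_rot'],**im)
    return s,im
E
python3 - <<'E'
from h import *
np.set_printoptions(precision=4,suppress=True)
s=status.observe()
for k,v in s.items(): print(k,v)
for n in ['scene','top','wrist']:
    s,im=snap(n,n+'0'); print(n,[k for k in im if k not in('pixels','range_z')]);print(im['mtx']); print(im.get('world_to_cam',im.get('T_tool_cam')))
E
```

```text
pics
time_s 0.0
q [-86.1907  21.8418  74.386    0.0002  83.8587 -12.3356]
qvel [ 0.0052 -0.0949  0.1373  0.0068  0.0456 -0.028 ]
joint_efforts [  0.0005 -44.8469 -23.1272  -0.0001   0.0048   0.    ]
position [ 0.1529 -0.528   0.2307]
tool_rot [[ 0.9606  0.2781 -0.0001]
 [ 0.2781 -0.9606  0.0015]
 [ 0.0003 -0.0015 -1.    ]]
ft_force [-0.3757 -0.0437  0.6933]
wrist_torque [ 0.0263  0.0047 -0.0175]
grip_width 0.0854229186345274
scene ['mtx', 'world_to_cam']
[[467.6439   0.     312.9493]
 [  0.     467.6439 193.2246]
 [  0.       0.       1.    ]]
[[ 0.6219  0.7831  0.0039 -0.2711]
 [-0.6698  0.5294  0.5207  0.354 ]
 [ 0.4057 -0.3264  0.8538 -1.4304]
 [ 0.      0.      0.      1.    ]]
top ['mtx', 'world_to_cam']
[[468.4261   0.     327.0845]
 [  0.     468.4261 198.7481]
 [  0.       0.       1.    ]]
[[ 0.0222 -0.9996 -0.0146 -0.1079]
 [ 0.9806  0.0189  0.1953 -0.568 ]
 [-0.195  -0.0186  0.9806 -1.0193]
 [ 0.      0.      0.      1.    ]]
wrist ['mtx', 'T_tool_cam']
[[287.7856   0.     318.41  ]
 [  0.     287.7856 203.6818]
 [  0.       0.       1.    ]]
[[ 0.0009  0.9586  0.2846  0.0723]
 [ 1.     -0.0011  0.0006 -0.    ]
 [ 0.0009  0.2846 -0.9586 -0.142 ]
 [ 0.      0.      0.      1.    ]]
```

View pics/scene0.png

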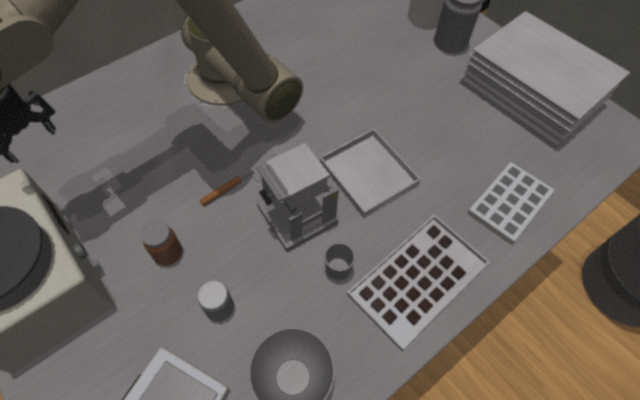

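View pics/top0.png

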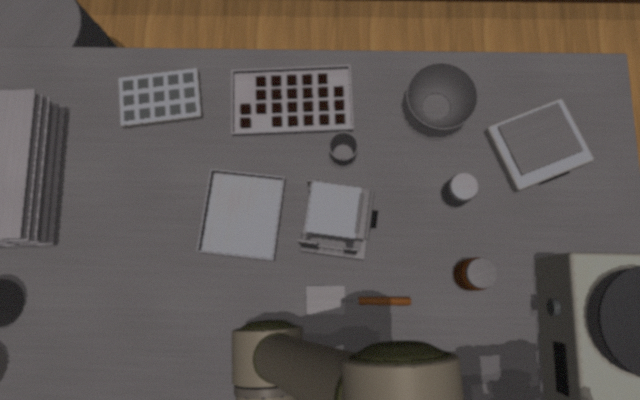

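View pics/wrist0.png

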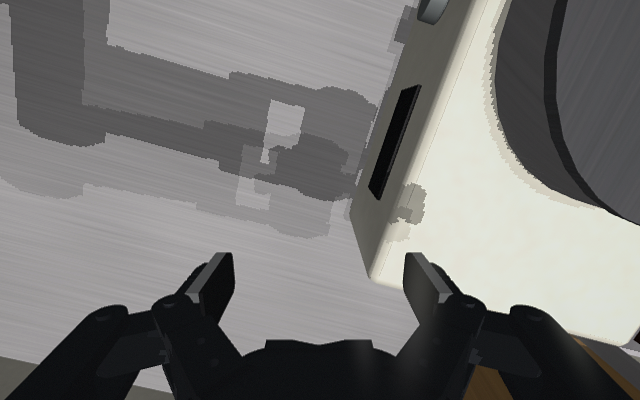

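Top view: tray at about (242,215), stand at (337,217) with handle at (375,218), knife at (385,300), jar (475,274), can (462,188), cup (343,148). Next I'll measure from depth in both views.

```bash
cat >> h.py <<'E'
def cloud(fn):
    d=np.load('pics/'+fn+'.npz'); K=d['mtx']; z=d['range_z'].astype(float)
    v,u=np.mgrid[0:z.shape[0],0:z.shape[1]]
    P=np.stack([(u-K[0,2])/K[0,0]*z,-(v-K[1,2])/K[1,1]*z,-z],-1)
    if 'world_to_cam' in d: T=np.linalg.inv(d['world_to_cam']); W=P@T[:3,:3].T+T[:3,3]
    else:
        T=d['T_tool_cam']; W=P@T[:3,:3].T+T[:3,3]; W=W@d['rot'].T+d['pos']
    W[z<=0]=np.nan
    return W,d['pixels']
E
python3 - <<'E'
from h import *
np.set_printoptions(precision=4,suppress=True)
for n,pts in [('top0',[(242,215),(320,210),(360,215),(375,218),(385,300),(343,160),(462,188),(475,274),(300,100),(334,250),(365,235),(210,172),(285,178),(273,259),(199,250)]),('scene0',[(370,170),(298,168),(310,240),(215,290),(160,230),(339,255),(220,192)])]:
    W,_=cloud(n)
    for u,v in pts: print(n,u,v,W[v,u])
W,_=cloud('top0')
# top-down height map print around stand
import cv2
for n in ['top0','scene0']:
    W,px=cloud(n); H=np.nan_to_num(W[...,2])
    img=np.clip(H/0.25*255,0,255).astype(np.uint8)
    a=cv2.applyColorMap(img,cv2.COLORMAP_JET)
    if n=='top0': c=(slice(130,290),slice(180,420))
    else: c=(slice(110,270),slice(180,420))
    o=np.vstack([cv2.resize(a[c],None,fx=3,fy=3,interpolation=0)[:,:,:],])
    cv2.imwrite('pics/h_'+n+'.png',o)
    cv2.imwrite('pics/c_'+n+'.png',cv2.resize(px[c][...,::-1],None,fx=3,fy=3,interpolation=cv2.INTER_CUBIC))
E
```

```text
top0 242 215 [0.5367 0.1078 0.0038]
top0 320 210 [ 0.5175 -0.0856  0.2053]
top0 360 215 [ 0.5085 -0.1637  0.2089]
top0 375 218 [ 0.511  -0.1971  0.1598]
top0 385 300 [ 0.3454 -0.232   0.0198]
top0 343 160 [ 0.6602 -0.1311  0.0645]
top0 462 188 [ 0.5935 -0.3959  0.0889]
top0 475 274 [ 0.4042 -0.4105  0.1116]
top0 300 100 [ 0.8331 -0.0213  0.0013]
top0 334 250 [ 0.456  -0.1142  0.0222]
top0 365 235 [ 0.4703 -0.174   0.2038]
top0 210 172 [0.6353 0.1856 0.028 ]
top0 285 178 [0.6262 0.0066 0.0185]
top0 273 259 [0.4317 0.0251 0.0314]
top0 199 250 [0.4486 0.1965 0.0326]
scene0 370 170 [0.5341 0.116  0.008 ]
scene0 298 168 [ 0.5235 -0.1115  0.2108]
scene0 310 240 [ 0.5931 -0.134  -0.001 ]
scene0 215 290 [ 0.5951 -0.39    0.0911]
scene0 160 230 [ 0.412  -0.4124  0.1136]
scene0 339 255 [ 0.6744 -0.1111  0.0209]
scene0 220 192 [ 0.3503 -0.2359  0.0166]
```

View pics/c_top0.png

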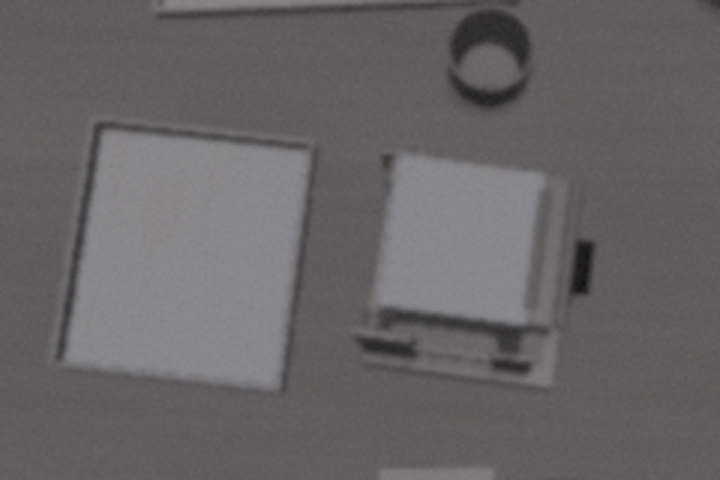

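View pics/c_scene0.png

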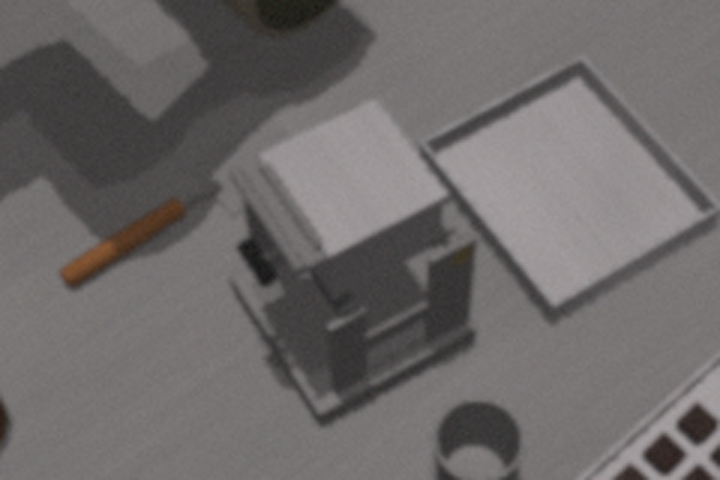

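View pics/h_top0.png

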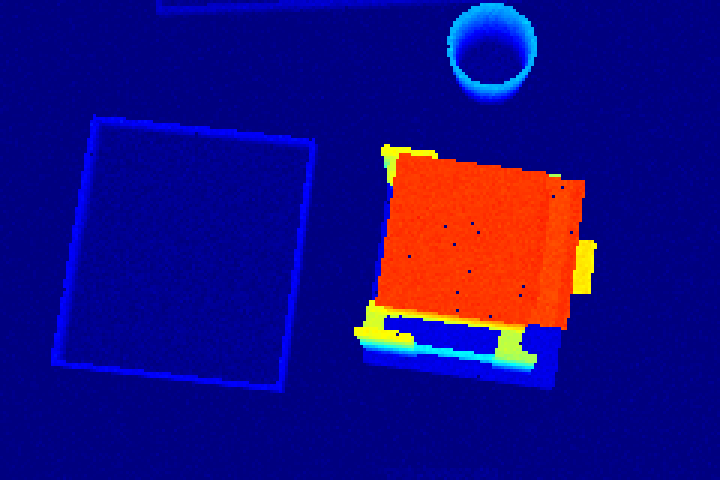

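```bash
python3 - <<'E'
from h import *
np.set_printoptions(precision=4,suppress=True)
P=[]
for n in ['top0','scene0']:
    W,px=cloud(n); w=W.reshape(-1,3); w=w[~np.isnan(w[:,0])]
    P.append(w)
    def sel(x,y,z): 
        return w[(w[:,0]>x[0])&(w[:,0]<x[1])&(w[:,1]>y[0])&(w[:,1]<y[1])&(w[:,2]>z[0])&(w[:,2]<z[1])]
    b=sel((.42,.62),(-.21,-.0),(.195,.23)); 
    r=cv2.minAreaRect((b[:,:2]*1000).astype(np.float32)); print(n,'box top',r,len(b),np.median(b[:,2]))
    print(cv2.boxPoints(r))
    t=sel((.40,.68),(-.02,.24),(.02,.045)); r=cv2.minAreaRect((t[:,:2]*1000).astype(np.float32)); print('tray',r,len(t),np.median(t[:,2]))
    print(cv2.boxPoints(r))
    k=sel((.47,.55),(-.23,-.17),(.14,.175)); print('bar',k.mean(0),k.min(0),k.max(0),len(k),cv2.minAreaRect((k[:,:2]*1000).astype(np.float32)))
    s=sel((.40,.65),(-.21,.02),(.015,.032)); r=cv2.minAreaRect((s[:,:2]*1000).astype(np.float32)); print('base',r,len(s)); print(cv2.boxPoints(r))
    # floor check
    f=sel((.3,.8),(-.3,.3),(-.01,.012)); print('floor',np.median(f[:,2]))
E
```

```text
top0 box top ((518.6691284179688, -124.71929931640625), (124.88111114501953, 102.4686508178711), 83.18372344970703) 3240 0.20569961376540075
[[ 460.3861 -180.6377]
 [ 562.1305 -192.7993]
 [ 576.9521  -68.8009]
 [ 475.2078  -56.6393]]
tray ((537.67626953125, 104.88325500488281), (181.1356201171875, 200.6219940185547), 84.73290252685547) 731 0.02931446437896046
[[429.4748  23.9063]
 [629.2497   5.4894]
 [645.8777 185.8602]
 [446.1028 204.2771]]
bar [ 0.5097 -0.1953  0.1612] [ 0.4917 -0.2035  0.1547] [ 0.5277 -0.1886  0.167 ] 109 ((509.9347839355469, -195.41575622558594), (12.399035453796387, 35.82923126220703), 82.62737274169922)
base ((509.8984375, -68.647705078125), (269.98138427734375, 128.99314880371094), 60.19179916381836) 964
[[ 386.8315 -153.7172]
 [ 498.7581 -217.8395]
 [ 632.9654   16.4218]
 [ 521.0388   80.5441]]
floor 0.0009411943362169772
scene0 box top ((518.5541381835938, -124.51612091064453), (126.05896759033203, 104.26514434814453), 83.8648910522461) 2361 0.20682050030941612
[[ 459.984  -181.613 ]
 [ 563.652  -192.7562]
 [ 577.1243  -67.4192]
 [ 473.4563  -56.276 ]]
tray ((536.9412841796875, 105.49519348144531), (183.4217529296875, 202.50146484375), 84.67438507080078) 797 0.028766294368085976
[[427.6154  23.5779]
 [629.2427   4.7825]
 [646.2672 187.4125]
 [444.6398 206.2078]]
bar [ 0.5125 -0.1934  0.1607] [ 0.4914 -0.2043  0.1503] [ 0.5293 -0.1766  0.1659] 129 ((511.610595703125, -189.01055908203125), (25.70399284362793, 38.903289794921875), 82.62191009521484)
base ((532.277587890625, -81.87689208984375), (237.06947326660156, 151.90383911132812), 78.53475189208984) 1925
[[ 434.2797 -182.9491]
 [ 583.1523 -213.1436]
 [ 630.2755   19.1953]
 [ 481.4028   49.3898]]
floor 0.0021668282995666033
```

```bash
cat >> h.py <<'E'
SH=np.radians(83.4); SX=np.array([np.cos(SH),np.sin(SH)]); SY=np.array([-SX[1],SX[0]])
SO=np.array([.5207,-.1062])
def S2W(x,y,z): # stand mm -> world
    return np.r_[SO+SX*x/1000+SY*y/1000, z/1000]
def W2S(p): d=np.asarray(p)[:2]-SO; return np.r_[d@SX*1000,d@SY*1000,p[2]*1000]
def plan(t,yaw=-6.6):
    s=status.observe(); R=np.array(s['tool_rot']); d=R.T@(np.asarray(t)-s['position'])
    h=np.degrees(np.arctan2(R[1,1],R[0,1])); 
    print('t',s['time_s'],'pos',np.round(s['position'],4),'S',np.round(W2S(s['position']),1),'yaw',round(h,2),'F',np.round(s['ft_force'],1),'w',round(s['grip_width'],4))
    print('delta',np.round(d,4),'turn',round(np.radians(-(yaw-h)),4))
E
python3 - <<'E'
from h import *
print(W2S([.5456,.1948,0]))
plan(S2W(335,8,250)); plan(S2W(100,8,280))
E
```

```text
[301.86713749   9.86110043   0.        ]
t 0.15 pos [ 0.1529 -0.5281  0.2309] S [-461.4  316.8  230.9] yaw -73.85 F [-0.2 -0.5 -0.1] w 0.0858
delta [ 0.5927 -0.615  -0.0184] turn -1.1738
t 0.15 pos [ 0.1529 -0.5281  0.2309] S [-461.4  316.8  230.9] yaw -73.85 F [-0.2 -0.5 -0.1] w 0.0858
delta [ 0.5019 -0.3984 -0.0486] turn -1.1738
```

Request:
play_rows(
  targets="0.028 -0.029 -0.015 -0.12 0; 0.056 -0.058 -0.03 -0.25 0; 0.085 -0.088 -0.045 -0.38 0; 0.118 -0.122 -0.055 -0.51 0; 0.15 -0.156 -0.06 -0.64 0",
)

```text
time_s: 0.65
position: [0.2542, -0.3352, 0.292]
tool_rot: [[0.601, 0.8, 0.001], [0.8, -0.601, -0.001], [-0.0, 0.001, -1.0]]
ft_force: [1.0, -0.6, -0.7]
grip_width: 0.0853
```

```bash
python3 - <<'E'
from h import *
plan(S2W(335,8,250))
E
```

```text
t 0.65 pos [ 0.2542 -0.3352  0.292 ] S [-258.1  238.4  292. ] yaw -36.91 F [ 1.  -0.6 -0.7] w 0.0853
delta [ 0.6284 -0.1005  0.0416] turn -0.5291
```

Request:
play_rows(
  targets="0.045 -0.007 0 -0.12 0; 0.09 -0.014 0 -0.24 0; 0.135 -0.021 0 -0.36 0; 0.18 -0.028 0 -0.46 0; 0.225 -0.035 0 -0.53 0",
)

```text
time_s: 1.15
position: [0.3621, -0.1345, 0.2914]
tool_rot: [[0.115, 0.993, 0.0], [0.993, -0.115, -0.0], [-0.0, 0.0, -1.0]]
ft_force: [0.3, -1.5, -0.8]
grip_width: 0.0855
```

```bash
python3 - <<'E'
from h import *
plan(S2W(335,8,250))
E
```

```text
t 1.15 pos [ 0.3621 -0.1345  0.2914] S [-46.3 154.3 291.4] yaw -6.62 F [ 0.3 -1.5 -0.8] w 0.0855
delta [0.3814 0.1461 0.0414] turn -0.0004
```

Request:
play_rows(
  targets="0.042 0.016 0 0 0; 0.084 0.032 0 0 0; 0.126 0.048 0 0 0; 0.168 0.064 0 0 0; 0.21 0.08 0 0 0",
)

```text
time_s: 1.65
position: [0.4665, 0.0647, 0.2912]
tool_rot: [[0.118, 0.993, -0.0], [0.993, -0.118, -0.0], [-0.0, -0.0, -1.0]]
ft_force: [0.3, -1.3, 0.5]
grip_width: 0.0852
```

Request:
play_rows(
  targets="0.042 0.016 0.01 0 0; 0.084 0.032 0.02 0 0; 0.126 0.048 0.03 0 0; 0.156 0.06 0.04 0 0; 0.171 0.066 0.05 0 0",
)

```text
time_s: 2.15
position: [0.5524, 0.2268, 0.24]
tool_rot: [[0.117, 0.993, -0.001], [0.993, -0.117, 0.0], [-0.0, -0.001, -1.0]]
ft_force: [-0.4, -0.9, 0.4]
grip_width: 0.0856
```

```bash
python3 - <<'E'
from h import *
plan(S2W(335,8,0))
snap('top','top1');snap('wrist','wrist1')
E
```

```text
t 2.15 pos [0.5524 0.2268 0.24  ] S [334.5   6.8 240. ] yaw -6.7 F [-0.4 -0.9  0.4] w 0.0856
delta [ 0.0006 -0.001   0.24  ] turn -0.0017
```

View pics/top1.png

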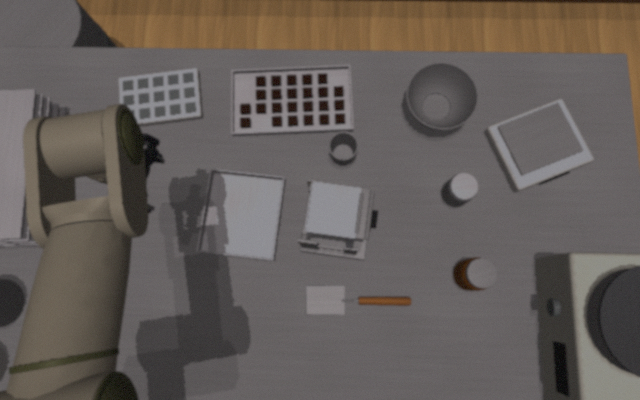

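View pics/wrist1.png

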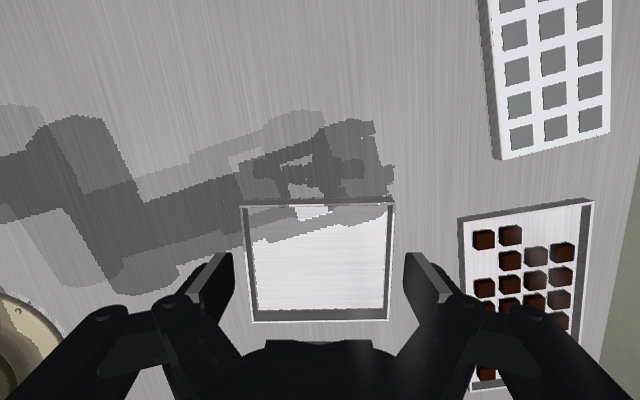

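```bash
python3 - <<'E'
from h import *
np.set_printoptions(precision=4,suppress=True)
W,px=cloud('wrist1'); w=W.reshape(-1,3); w=w[~np.isnan(w[:,0])]
t=w[(w[:,0]>.40)&(w[:,0]<.68)&(w[:,1]>-.02)&(w[:,1]<.24)&(w[:,2]>.022)&(w[:,2]<.036)]
r=cv2.minAreaRect((t[:,:2]*1000).astype(np.float32)); print(r,len(t))
for p in cv2.boxPoints(r): print(p,W2S(np.r_[p/1000,0]))
# fingertips shape in tool frame: left and right
d=np.load('pics/wrist1.npz'); F=(W-d['pos'])@d['rot']
m=(F[...,2]>-.08)&(F[...,2]<.03)
f=F[m]; print(len(f),f.min(0),f.max(0))
for v,u in [(255,225),(290,225),(260,205),(258,412),(258,430)]: print(v,u,F[v,u])
E
```

```text
((537.4832763671875, 107.51901245117188), (181.0712432861328, 200.48434448242188), 84.70637512207031) 2271
[429.3159  26.6179] [121.4342 106.0442   0.    ]
[628.9451   8.1212] [126.005 -94.388   0.   ]
[645.6507 188.4202] [307.0291 -90.2598   0.    ]
[446.0214 206.9168] [302.4584 110.1724   0.    ]
25441 [-0.0131 -0.0753 -0.08  ] [ 0.0186  0.0748 -0.0119]
255 225 [ 0.0111 -0.0439 -0.0195]
290 225 [-0.0031 -0.043  -0.0267]
260 205 [-0.1269 -0.1665  0.2395]
258 412 [ 0.0108  0.043  -0.0219]
258 430 [-0.1237  0.1636  0.2401]
```

Request:
play_rows(
  targets="0 0 0.045 0 0; 0 0 0.09 0 0; 0 0 0.135 0 0; 0 0 0.18 0 0; 0 0 0.215 0 0",
)

```text
time_s: 2.75
position: [0.5511, 0.2229, 0.0249]
tool_rot: [[0.12, 0.993, -0.001], [0.993, -0.12, -0.001], [-0.001, -0.001, -1.0]]
ft_force: [0.8, -0.4, -0.5]
grip_width: 0.0855
```

Request:
play_rows(
  targets="0 0 0.012 0 0; 0 0 0.022 0 0; -0.01 0 0.024 0 0; -0.018 0 0.024 0 0; -0.024 0 0.024 0 0",
)

```text
time_s: 3.25
position: [0.5498, 0.2, 0.0038]
tool_rot: [[0.119, 0.993, 0.003], [0.993, -0.119, 0.001], [0.001, 0.003, -1.0]]
ft_force: [0.6, 2.1, -0.1]
grip_width: 0.0854
```

Request:
play_rows(
  targets="-0.006 0 0 0 0; -0.014 0 0 0 0; -0.022 0 0 0 0; -0.03 0 0 0 0; -0.038 0 0 0 0",
)

```text
time_s: 3.75
position: [0.5447, 0.1626, 0.0026]
tool_rot: [[0.119, 0.993, 0.001], [0.993, -0.119, 0.0], [0.0, 0.001, -1.0]]
ft_force: [0.4, 4.4, 3.1]
grip_width: 0.0853
```

```bash
python3 - <<'E'
from h import *
plan(S2W(256,8,0))
snap('scene','scene2');snap('wrist','wrist2')
E
```

```text
t 3.75 pos [0.5447 0.1626 0.0026] S [269.7   7.1   2.6] yaw -6.82 F [0.4 4.4 3.1] w 0.0853
delta [-0.0138 -0.0009  0.0026] turn -0.0038
```

View pics/scene2.png

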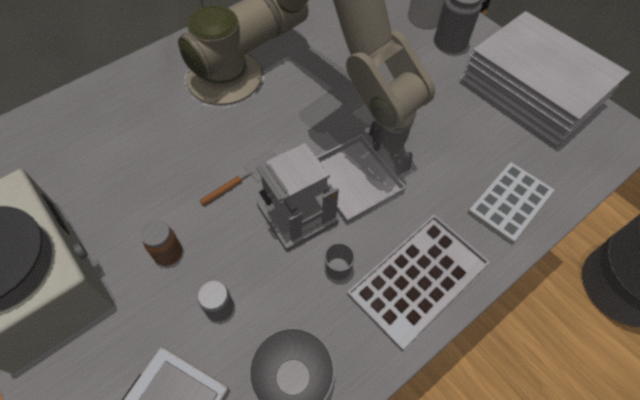

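View pics/wrist2.png

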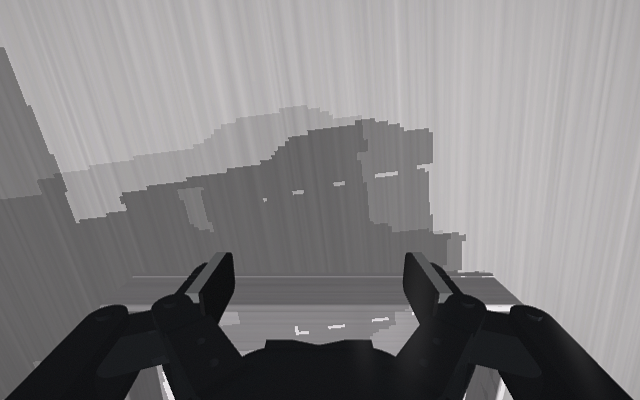

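Request:
play_rows(
  targets="-0.002 0 0 0 0; -0.004 0 0 0 0; -0.006 0 0 0 0; -0.008 0 0 0 0; -0.009 0 0 0 0",
)

```text
time_s: 4.35
position: [0.5433, 0.1539, 0.0021]
tool_rot: [[0.119, 0.993, -0.001], [0.993, -0.119, -0.0], [-0.0, -0.001, -1.0]]
ft_force: [0.3, 2.4, -0.4]
grip_width: 0.0853
```

Request:
play_rows(
  targets="-0.001 0 0 0 0; -0.002 0 0 0 0; -0.003 0 0 0 0; -0.004 0 0 0 0; -0.004 0 0 0 0",
)

```text
time_s: 4.85
position: [0.543, 0.15, 0.0024]
tool_rot: [[0.119, 0.993, -0.0], [0.993, -0.119, -0.0], [-0.0, -0.0, -1.0]]
ft_force: [-0.0, 0.4, -0.4]
grip_width: 0.0856
```

```bash
python3 - <<'E'
from h import *
np.set_printoptions(precision=1,suppress=True)
plan(S2W(256,8,0))
snap('scene','scene3');s,im=snap('top','top3')
for n in ['scene3','top3']:
    W,px=cloud(n); c=(slice(130,230),slice(240,420)) if n[0]=='s' else (slice(150,280),slice(180,380))
    cv2.imwrite('pics/c_'+n+'.png',cv2.resize(px[c][...,::-1],None,fx=4,fy=4,interpolation=cv2.INTER_CUBIC))
E
```

```text
t 4.85 pos [0.5 0.1 0. ] S [257.    7.2   2.4] yaw -6.82 F [-0.   0.4 -0.4] w 0.0856
delta [-0. -0.  0.] turn -0.0038
```

View pics/c_scene3.png

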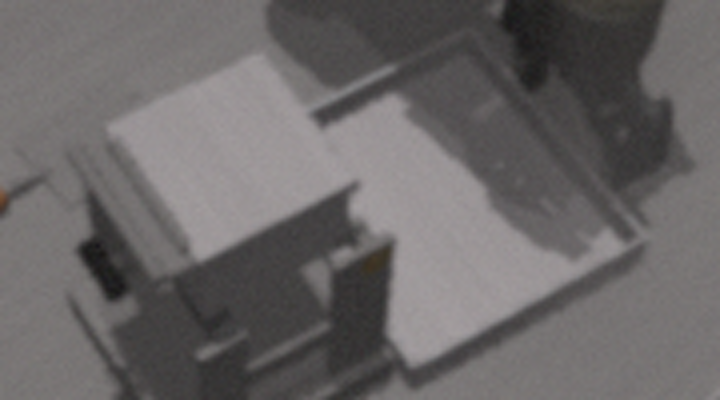

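View pics/c_top3.png

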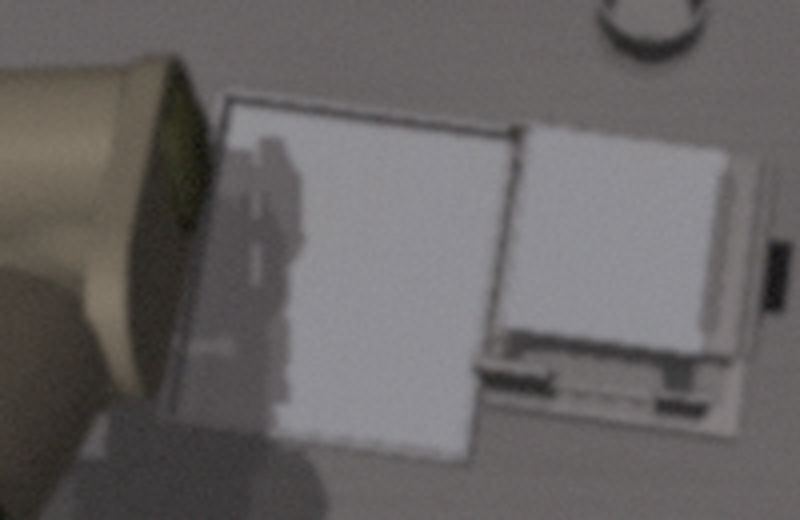

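Request:
play_rows(
  targets="-0.001 0 0 0 0; -0.002 0 0 0 0; -0.002 0 0 0 0",
)

```text
time_s: 5.25
position: [0.5429, 0.1482, 0.0024]
tool_rot: [[0.119, 0.993, 0.0], [0.993, -0.119, 0.0], [0.0, 0.0, -1.0]]
ft_force: [0.9, 1.1, 0.5]
grip_width: 0.0856
```

Request:
play_rows(
  targets="-0.001 0 0 0 0; -0.002 0 0 0 0; -0.002 0 0 0 0",
)

```text
time_s: 5.55
position: [0.5428, 0.1479, 0.0025]
tool_rot: [[0.119, 0.993, 0.001], [0.993, -0.119, 0.003], [0.003, 0.001, -1.0]]
ft_force: [3.0, 13.2, -1.4]
grip_width: 0.0855
```

Request:
play_rows(
  targets="-0.001 0 0 0 0; -0.001 0 0 0 0",
)

```text
time_s: 5.75
position: [0.5428, 0.1479, 0.0025]
tool_rot: [[0.119, 0.993, 0.002], [0.993, -0.119, 0.004], [0.005, 0.001, -1.0]]
ft_force: [2.9, 18.4, -0.7]
grip_width: 0.0853
```

Request:
play_rows(
  targets="0.004 0 0 0 0; 0.012 0 0 0 0; 0.03 0 0 0 0; 0.045 0 -0.03 0 0; 0.05 0 -0.075 0 0",
)

```text
time_s: 6.25
position: [0.5471, 0.1958, 0.0761]
tool_rot: [[0.118, 0.993, -0.006], [0.993, -0.118, -0.001], [-0.002, -0.005, -1.0]]
ft_force: [1.0, 0.3, 1.2]
grip_width: 0.0855
```

Request:
play_rows(
  targets="-0.02 0 -0.045 0 0; -0.045 0 -0.09 0 0; -0.085 0 -0.13 0 0; -0.13 0 -0.165 0 0; -0.175 0 -0.185 0 0",
)

```text
time_s: 6.75
position: [0.5288, 0.0323, 0.2583]
tool_rot: [[0.118, 0.993, 0.002], [0.993, -0.118, -0.001], [-0.001, 0.002, -1.0]]
ft_force: [0.4, -0.2, 0.3]
grip_width: 0.0854
```

```bash
python3 - <<'E'
from h import *
plan(S2W(-120,0,300))
snap('wrist','wrist4')
E
```

```text
t 6.75 pos [0.5288 0.0323 0.2583] S [138.5   7.8 258.3] yaw -6.77 F [ 0.4 -0.2  0.3] w 0.0854
delta [-0.2585  0.0087 -0.0416] turn -0.0029
```

View pics/wrist4.png

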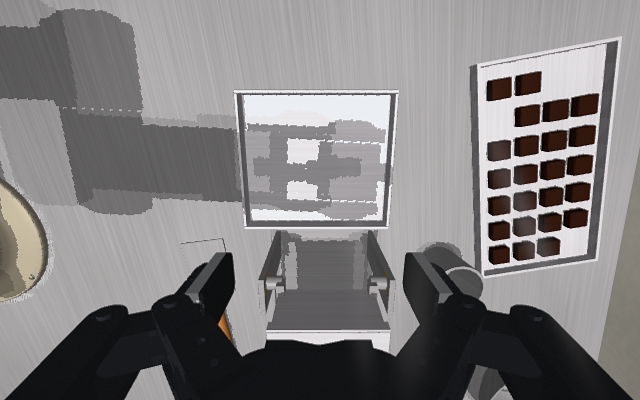

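Request:
play_rows(
  targets="-0.05 0.002 -0.01 0 0; -0.1 0.004 -0.02 0 0; -0.15 0.006 -0.03 0 0; -0.2 0.008 -0.04 0 0; -0.25 0.009 -0.042 0 0",
)

```text
time_s: 7.3
position: [0.5084, -0.2139, 0.2988]
tool_rot: [[0.119, 0.993, 0.001], [0.993, -0.119, -0.001], [-0.001, 0.001, -1.0]]
ft_force: [0.4, -0.6, -0.9]
grip_width: 0.0851
```

```bash
python3 - <<'E'
from h import *
np.set_printoptions(precision=4,suppress=True)
plan(S2W(-160,0,300))
snap('wrist','wrist5'); snap('top','top5')
def rect(n,b):
    W,_=cloud(n); w=W.reshape(-1,3); w=w[~np.isnan(w[:,0])]
    for i in range(3): w=w[(w[:,i]>b[i][0])&(w[:,i]<b[i][1])]
    r=cv2.minAreaRect((w[:,:2]*1000).astype(np.float32)); print(n,len(w),np.round(np.array(r[0]),1),np.round(r[1],1),round(r[2],2),'z',np.percentile(w[:,2],[5,50,95]))
    print(np.array([W2S(np.r_[p/1000,0])[:2] for p in cv2.boxPoints(r)]))
rect('wrist4',((.40,.68),(-.06,.2),(.022,.036)))
rect('wrist5',((.44,.6),(-.225,-.02),(.195,.23)))
rect('top5',((.44,.6),(-.225,-.02),(.195,.23)))
rect('wrist5',((.47,.55),(-.23,-.17),(.14,.18)))
rect('top5',((.47,.55),(-.23,-.17),(.14,.18)))
E
```

```text
t 7.3 pos [ 0.5084 -0.2139  0.2988] S [-108.4   -0.1  298.8] yaw -6.84 F [ 0.4 -0.6 -0.9] w 0.0851
delta [-0.0516  0.0001 -0.0011] turn -0.0041
wrist4 3445 [526.5  35.9] [204.1 200.6] 83.29 z [0.0232 0.0276 0.0301]
[[ 39.9436 111.086 ]
 [ 39.5544 -89.5467]
 [243.6094 -89.9425]
 [243.9985 110.6902]]
wrist5 22794 [ 518.2 -123.1] [124.3 102.6] 83.31 z [0.2015 0.2048 0.2062]
[[-79.1783  51.8984]
 [-79.3453 -50.6833]
 [ 44.9844 -50.8857]
 [ 45.1514  51.6961]]
top5 1398 [ 518.6 -124.7] [124.9 102.1] 83.13 z [0.202  0.2057 0.2087]
[[-80.8586  51.2432]
 [-81.3359 -50.8175]
 [ 43.5476 -51.4016]
 [ 44.0248  50.6592]]
wrist5 216 [ 509.7 -195.9] [ 6.  34.8] 83.12 z [0.1583 0.1606 0.162 ]
[[-93.2746  18.0711]
 [-93.4434 -16.7195]
 [-87.4483 -16.7485]
 [-87.2794  18.042 ]]
top5 78 [ 514.  -196.1] [12.5 29.3] 82.17 z [0.1573 0.1616 0.1643]
[[-96.0245  11.1129]
 [-96.6562 -18.2186]
 [-84.1924 -18.487 ]
 [-83.5607  10.8445]]
```

View pics/wrist5.png

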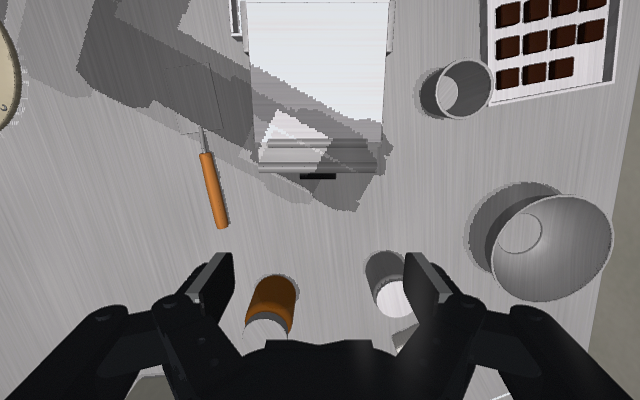

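```bash
python3 - <<'E'
from h import *
np.set_printoptions(precision=4,suppress=True)
for n in ['wrist1','wrist5']:
    W,px=cloud(n); d=np.load('pics/'+n+'.npz'); F=((W-d['pos'])@d['rot'])
    for a in np.arange(-.12,-.005,.008):
        m=(F[...,2]>a)&(F[...,2]<a+.008)&(abs(F[...,0])<.06)&(abs(F[...,1])<.08); f=F[m]
        if len(f)>5: print(n,round(a,3),len(f),'x',np.percentile(f[:,0],[1,50,99]),'|y|',np.percentile(abs(f[:,1]),[1,50,99]))
E
```

```text
wrist1 -0.104 1780 x [0.0179 0.0195 0.0208] |y| [0.0083 0.0157 0.0245]
wrist1 -0.096 7376 x [0.0091 0.0156 0.0201] |y| [0.0005 0.0242 0.0703]
wrist1 -0.088 10871 x [0.0008 0.0118 0.0179] |y| [0.0005 0.0307 0.0712]
wrist1 -0.08 8181 x [-0.0092  0.0114  0.0178] |y| [0.0008 0.0381 0.0722]
wrist1 -0.072 8845 x [-0.0111  0.003   0.0164] |y| [0.0319 0.0613 0.0731]
wrist1 -0.064 3250 x [-0.0105  0.0118  0.014 ] |y| [0.0391 0.0539 0.0732]
wrist1 -0.056 985 x [0.0015 0.0099 0.0134] |y| [0.0422 0.0456 0.064 ]
wrist1 -0.048 1077 x [-0.0071  0.0075  0.0118] |y| [0.0422 0.043  0.0559]
wrist1 -0.04 1182 x [-0.0104  0.0069  0.0117] |y| [0.0422 0.043  0.056 ]
wrist1 -0.032 983 x [-0.0104  0.0068  0.0116] |y| [0.0423 0.0429 0.056 ]
wrist1 -0.024 760 x [-0.0104  0.0066  0.0115] |y| [0.0422 0.0428 0.0554]
wrist1 -0.016 178 x [-0.0096  0.001   0.0108] |y| [0.0424 0.0427 0.0484]
wrist5 -0.104 1769 x [0.0179 0.0195 0.0208] |y| [0.0083 0.0158 0.0247]
wrist5 -0.096 7397 x [0.0091 0.0158 0.0202] |y| [0.0005 0.0242 0.0703]
wrist5 -0.088 10799 x [0.0009 0.0118 0.0179] |y| [0.0005 0.0306 0.0713]
wrist5 -0.08 8270 x [-0.0092  0.0113  0.0177] |y| [0.0008 0.0381 0.0722]
wrist5 -0.072 8805 x [-0.0111  0.0029  0.0164] |y| [0.0321 0.0613 0.073 ]
wrist5 -0.064 3272 x [-0.0099  0.0118  0.0141] |y| [0.0391 0.054  0.0733]
wrist5 -0.056 968 x [0.0013 0.01   0.0134] |y| [0.0424 0.0456 0.0627]
wrist5 -0.048 1098 x [-0.0072  0.0075  0.0117] |y| [0.0422 0.043  0.0559]
wrist5 -0.04 1170 x [-0.0103  0.0069  0.0116] |y| [0.0422 0.0429 0.0562]
wrist5 -0.032 981 x [-0.0105  0.0069  0.0116] |y| [0.0423 0.0429 0.0561]
wrist5 -0.024 752 x [-0.0104  0.0062  0.0117] |y| [0.0423 0.0429 0.0551]
wrist5 -0.016 171 x [-0.0094  0.0015  0.0108] |y| [0.0423 0.0427 0.0492]
```

Request:
play_rows(
  targets="0.003 0 0.02 0 0.41; 0.004 0 0.045 0 0.41; 0.004 0 0.07 0 0.41; 0.004 0 0.09 0 0.41; 0.004 0 0.1 0 0.41",
  force=40,
)

```text
time_s: 7.9
position: [0.5086, -0.2072, 0.196]
tool_rot: [[0.119, 0.993, -0.003], [0.993, -0.119, 0.002], [0.001, -0.003, -1.0]]
ft_force: [0.0, -0.2, -0.4]
grip_width: 0.0508
```

```bash
python3 - <<'E'
from h import *
np.set_printoptions(precision=4,suppress=True)
plan(S2W(-98,.5,143))
snap('wrist','wrist6')
n='wrist6'
W,px=cloud(n); d=np.load('pics/'+n+'.npz'); F=((W-d['pos'])@d['rot'])
for a in np.arange(-.12,.01,.008):
        m=(F[...,2]>a)&(F[...,2]<a+.008)&(F[...,0]<.03)&(abs(F[...,1])<.08); f=F[m]
        if len(f)>5: print(n,round(a,3),len(f),'x',np.percentile(f[:,0],[1,50,99]),'|y|',np.percentile(abs(f[:,1]),[1,50,99]))
E
```

```text
t 7.9 pos [ 0.5086 -0.2072  0.196 ] S [-101.7    0.4  196. ] yaw -6.81 F [ 0.  -0.2 -0.4] w 0.0508
delta [0.0036 0.     0.053 ] turn -0.0037
wrist6 -0.104 1548 x [0.0182 0.0196 0.0208] |y| [0.0081 0.0145 0.0209]
wrist6 -0.096 6745 x [0.0099 0.0123 0.0203] |y| [0.0005 0.0206 0.0652]
wrist6 -0.088 9817 x [-0.0001  0.0117  0.0178] |y| [0.0005 0.0252 0.064 ]
wrist6 -0.08 8413 x [-0.0092  0.0112  0.0177] |y| [0.0008 0.0493 0.062 ]
wrist6 -0.072 4093 x [-0.0116  0.0118  0.0177] |y| [0.0145 0.0489 0.0603]
wrist6 -0.064 5966 x [-0.0112  0.0019  0.0129] |y| [0.0252 0.0472 0.0582]
wrist6 -0.056 3082 x [-0.0109  0.0117  0.014 ] |y| [0.025  0.0402 0.057 ]
wrist6 -0.048 878 x [-0.0036  0.0106  0.0138] |y| [0.0251 0.0314 0.0512]
wrist6 -0.04 971 x [-0.0104  0.0074  0.0117] |y| [0.0249 0.0258 0.0372]
wrist6 -0.032 799 x [-0.0102  0.0072  0.0117] |y| [0.0249 0.0271 0.0386]
wrist6 -0.024 680 x [-0.0104  0.0071  0.0116] |y| [0.0249 0.0269 0.0386]
wrist6 -0.016 3105 x [-0.0075  0.0261  0.0298] |y| [0.0006 0.0253 0.0483]
wrist6 -0.008 502 x [-0.0093  0.0226  0.03  ] |y| [0.0008 0.0253 0.0486]
```

View pics/wrist6.png

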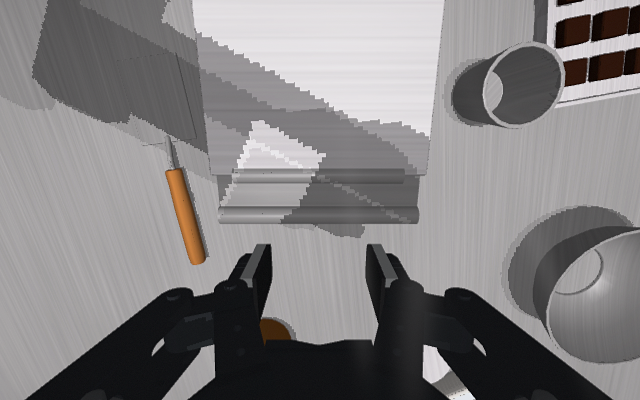

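Request:
play_rows(
  targets="0.001 0 0.012 0 0.41; 0.002 0 0.025 0 0.41; 0.002 0 0.038 0 0.41; 0.002 0 0.05 0 0.41; 0.002 0 0.053 0 0.41",
)

```text
time_s: 8.45
position: [0.5093, -0.2058, 0.1441]
tool_rot: [[0.119, 0.993, -0.001], [0.993, -0.119, 0.001], [0.0, -0.001, -1.0]]
ft_force: [0.1, 0.5, 0.0]
grip_width: 0.0502
```

```bash
python3 - <<'E'
from h import *
np.set_printoptions(precision=4,suppress=True)
plan(S2W(-94.5,.5,143))
snap('wrist','wrist7');snap('scene','scene7')
c=cv2.imread('pics/scene7.png')[130:250,200:380]
cv2.imwrite('pics/c_scene7.png',cv2.resize(c,None,fx=4,fy=4,interpolation=cv2.INTER_CUBIC))
E
```

```text
t 8.45 pos [ 0.5093 -0.2058  0.1441] S [-100.2   -0.1  144.1] yaw -6.81 F [0.1 0.5 0. ] w 0.0502
delta [ 0.0057 -0.0006  0.0011] turn -0.0037
```

View pics/wrist7.png

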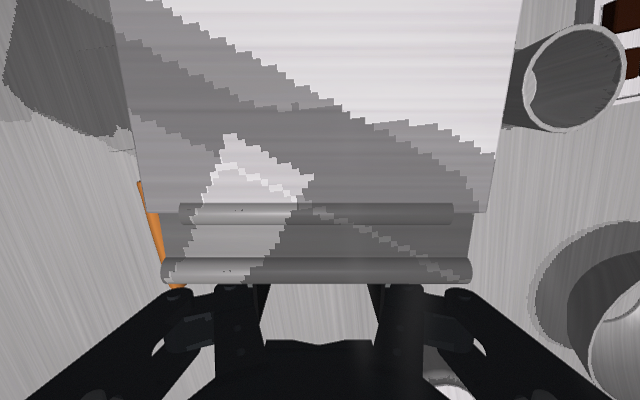

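View pics/c_scene7.png

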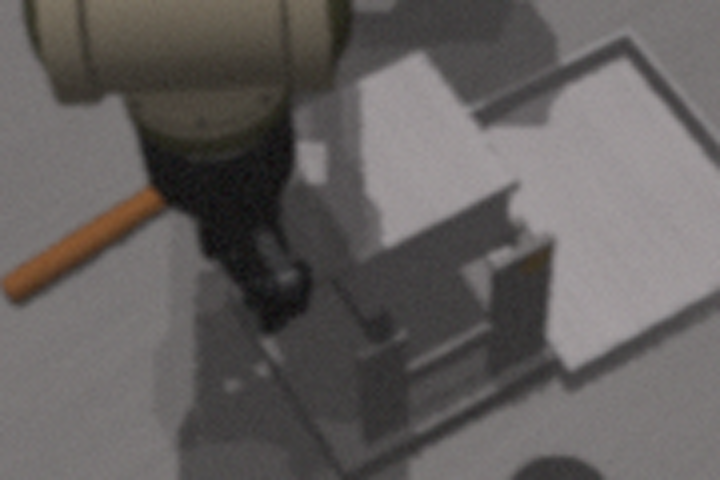

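```bash
python3 - <<'E'
from h import *
np.set_printoptions(precision=4,suppress=True)
n='wrist7'
W,px=cloud(n); d=np.load('pics/'+n+'.npz'); F=((W-d['pos'])@d['rot'])
for u in (200,230,250,320,400,430):
    print(u,[tuple(np.round(F[v,u]*1000,0)) for v in range(262,304,5)])
E
```

```text
200 [(np.float64(28.0), np.float64(-38.0), np.float64(-59.0)), (np.float64(27.0), np.float64(-37.0), np.float64(-61.0)), (np.float64(26.0), np.float64(-37.0), np.float64(-61.0)), (np.float64(24.0), np.float64(-37.0), np.float64(-62.0)), (np.float64(22.0), np.float64(-38.0), np.float64(-61.0)), (np.float64(-112.0), np.float64(-135.0), np.float64(145.0)), (np.float64(-118.0), np.float64(-135.0), np.float64(145.0)), (np.float64(7.0), np.float64(-45.0), np.float64(-47.0)), (np.float64(7.0), np.float64(-44.0), np.float64(-49.0))]
230 [(np.float64(29.0), np.float64(-28.0), np.float64(-60.0)), (np.float64(27.0), np.float64(-28.0), np.float64(-60.0)), (np.float64(26.0), np.float64(-28.0), np.float64(-61.0)), (np.float64(24.0), np.float64(-28.0), np.float64(-61.0)), (np.float64(23.0), np.float64(-28.0), np.float64(-62.0)), (np.float64(13.0), np.float64(-33.0), np.float64(-50.0)), (np.float64(12.0), np.float64(-32.0), np.float64(-51.0)), (np.float64(12.0), np.float64(-31.0), np.float64(-54.0)), (np.float64(12.0), np.float64(-30.0), np.float64(-57.0))]
250 [(np.float64(29.0), np.float64(-22.0),
[... 1339 characters left out ...]
48.0)), (np.float64(12.0), np.float64(30.0), np.float64(-51.0)), (np.float64(12.0), np.float64(29.0), np.float64(-54.0)), (np.float64(12.0), np.float64(28.0), np.float64(-57.0))]
430 [(np.float64(28.0), np.float64(36.0), np.float64(-59.0)), (np.float64(28.0), np.float64(35.0), np.float64(-61.0)), (np.float64(26.0), np.float64(35.0), np.float64(-62.0)), (np.float64(24.0), np.float64(35.0), np.float64(-61.0)), (np.float64(22.0), np.float64(35.0), np.float64(-61.0)), (np.float64(-111.0), np.float64(127.0), np.float64(145.0)), (np.float64(-118.0), np.float64(128.0), np.float64(146.0)), (np.float64(8.0), np.float64(42.0), np.float64(-47.0)), (np.float64(7.0), np.float64(41.0), np.float64(-50.0))]
```

Request:
play_rows(
  targets="0.002 0 0 0 0.41; 0.004 -0.001 0 0 0.41; 0.006 -0.001 0.001 0 0.41; 0.006 -0.001 0.001 0 0.41",
)

```text
time_s: 8.95
position: [0.5092, -0.1996, 0.1439]
tool_rot: [[0.118, 0.993, 0.0], [0.993, -0.118, -0.0], [-0.0, 0.0, -1.0]]
ft_force: [0.6, -0.1, 0.1]
grip_width: 0.0503
```

Request:
play_rows(
  targets="0 0 0 0 0.5; 0 0 0 0 0.6; 0 0 0 0 0.7; 0 0 0 0 0.7",
  force=40,
)

```text
time_s: 9.35
position: [0.5092, -0.1999, 0.1441]
tool_rot: [[0.119, 0.993, 0.0], [0.993, -0.119, -0.0], [-0.0, 0.0, -1.0]]
ft_force: [-0.8, 0.5, 5.0]
grip_width: 0.0346
```

```bash
python3 - <<'E'
from h import *
np.set_printoptions(precision=4,suppress=True)
plan(S2W(-94.5,.5,143))
snap('wrist','wrist8');snap('scene','scene8')
c=cv2.imread('pics/scene8.png')[130:250,200:380]
cv2.imwrite('pics/c_scene8.png',cv2.resize(c,None,fx=4,fy=4,interpolation=cv2.INTER_CUBIC))
E
```

```text
t 9.35 pos [ 0.5092 -0.1999  0.1441] S [-94.4   0.6 144.1] yaw -6.82 F [-0.8  0.5  5. ] w 0.0346
delta [-0.0001  0.0001  0.0011] turn -0.0038
```

View pics/wrist8.png

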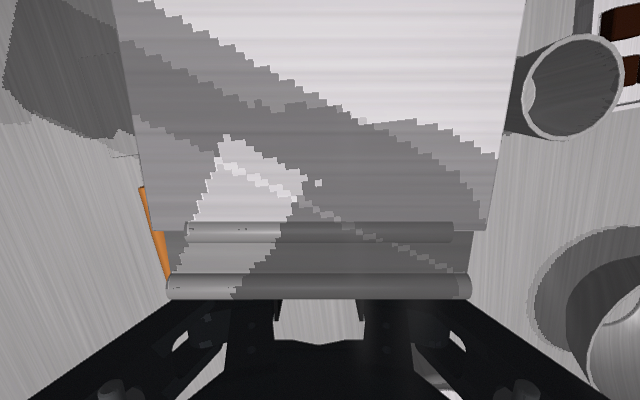

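Request:
play_rows(
  targets="0 0 0 0 0.8; 0 0 0 0 0.8; 0 0 0 0 0.8",
  force=50,
)

```text
time_s: 9.75
position: [0.5092, -0.1999, 0.1441]
tool_rot: [[0.119, 0.993, 0.0], [0.993, -0.119, -0.0], [-0.0, 0.0, -1.0]]
ft_force: [-0.7, 1.7, 5.4]
grip_width: 0.0343
```

```bash
cat > arc.py <<'E'
import numpy as np
def bar(th): 
    p=np.radians(180)-np.arctan2(15,137)-th; return 137.8*np.array([np.cos(p),np.sin(p)])
def rows(t0,ths):
    b0=bar(t0); out=[]
    for t in ths:
        d=bar(t)-b0; out.append(f"{d[0]/1000:.4f} 0 {-d[1]/1000:.4f} 0 0.8")
    print(t0,'; '.join(out))
if __name__=='__main__':
    rows(0,[.05,.11,.18,.26,.34])
    for t in [.34,.84,1.34,1.84,2.2]: rows(t,[t+.1,t+.2,t+.3,t+.4,t+.5])
E
python3 arc.py
```

```text
0 0.0009 0 -0.0068 0 0.8; 0.0025 0 -0.0149 0 0.8; 0.0049 0 -0.0243 0 0.8; 0.0085 0 -0.0347 0 0.8; 0.0128 0 -0.0448 0 0.8
0.34 0.0066 0 -0.0121 0 0.8; 0.0144 0 -0.0235 0 0.8; 0.0232 0 -0.0340 0 0.8; 0.0331 0 -0.0436 0 0.8; 0.0439 0 -0.0522 0 0.8
0.84 0.0116 0 -0.0075 0 0.8; 0.0239 0 -0.0137 0 0.8; 0.0367 0 -0.0187 0 0.8; 0.0500 0 -0.0224 0 0.8; 0.0635 0 -0.0248 0 0.8
1.34 0.0137 0 -0.0010 0 0.8; 0.0275 0 -0.0006 0 0.8; 0.0412 0 0.0012 0 0.8; 0.0546 0 0.0043 0 0.8; 0.0676 0 0.0087 0 0.8
1.84 0.0125 0 0.0057 0 0.8; 0.0244 0 0.0127 0 0.8; 0.0356 0 0.0208 0 0.8; 0.0459 0 0.0299 0 0.8; 0.0552 0 0.0401 0 0.8
2.2 0.0097 0 0.0098 0 0.8; 0.0184 0 0.0205 0 0.8; 0.0260 0 0.0320 0 0.8; 0.0324 0 0.0442 0 0.8; 0.0375 0 0.0569 0 0.8
```

Request:
play_rows(
  targets="0.001 0 -0.007 0 0.8; 0.0025 0 -0.015 0 0.8; 0.005 0 -0.0243 0 0.8; 0.0085 0 -0.0347 0 0.8; 0.0128 0 -0.0448 0 0.8",
)

```text
time_s: 10.25
position: [0.5108, -0.186, 0.1889]
tool_rot: [[0.118, 0.993, -0.0], [0.993, -0.118, 0.002], [0.002, -0.0, -1.0]]
ft_force: [6.2, 6.0, -9.1]
grip_width: 0.0343
```

```bash
python3 - <<'E'
from h import *
plan(S2W(-94.5,.5,143))
snap('wrist','wrist9');snap('scene','scene9')
c=cv2.imread('pics/scene9.png')[100:250,180:400]
cv2.imwrite('pics/c_scene9.png',cv2.resize(c,None,fx=3.5,fy=3.5,interpolation=cv2.INTER_CUBIC))
E
```

```text
t 10.25 pos [ 0.5108 -0.186   0.1889] S [-80.4   0.7 188.9] yaw -6.8 F [ 6.2  6.  -9.1] w 0.0343
delta [-0.0142  0.0002  0.0459] turn -0.0035
```

View pics/c_scene9.png

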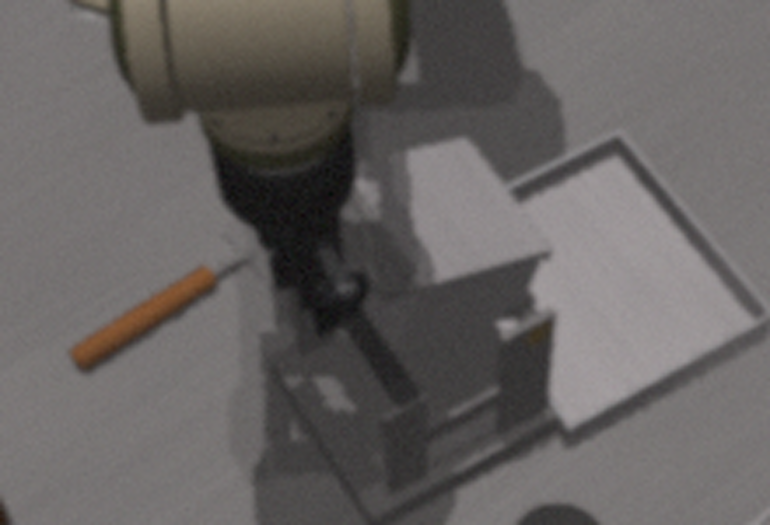

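View pics/wrist9.png

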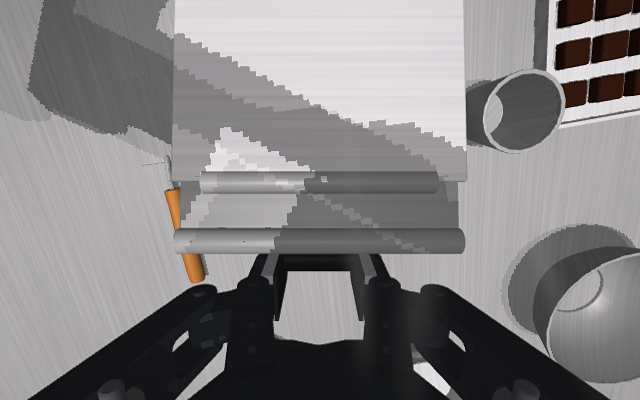

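Request:
play_rows(
  targets="0.0066 0 -0.0121 0 0.8; 0.0144 0 -0.0235 0 0.8; 0.0232 0 -0.034 0 0.8; 0.0331 0 -0.0436 0 0.8; 0.0439 0 -0.0522 0 0.8",
  force=60,
)

```text
time_s: 10.85
position: [0.516, -0.1424, 0.2408]
tool_rot: [[0.118, 0.993, -0.0], [0.993, -0.118, 0.001], [0.001, -0.001, -1.0]]
ft_force: [6.4, 4.4, -12.4]
grip_width: 0.0338
```

```bash
python3 - <<'E'
from h import *
plan(S2W(-94.5,.5,143))
snap('wrist','wrist10');snap('scene','scene10')
c=cv2.imread('pics/scene10.png')[100:250,180:400]
cv2.imwrite('pics/c_scene10.png',cv2.resize(c,None,fx=3.5,fy=3.5,interpolation=cv2.INTER_CUBIC))
E
```

```text
t 10.85 pos [ 0.516  -0.1424  0.2408] S [-36.5   0.5 240.8] yaw -6.8 F [  6.4   4.4 -12.4] w 0.0338
delta [-0.0581  0.0003  0.0978] turn -0.0035
```

View pics/c_scene10.png

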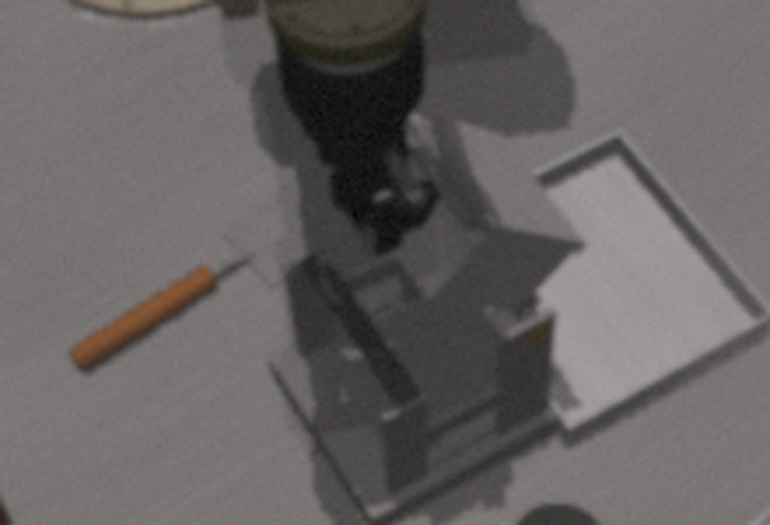

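View pics/wrist10.png

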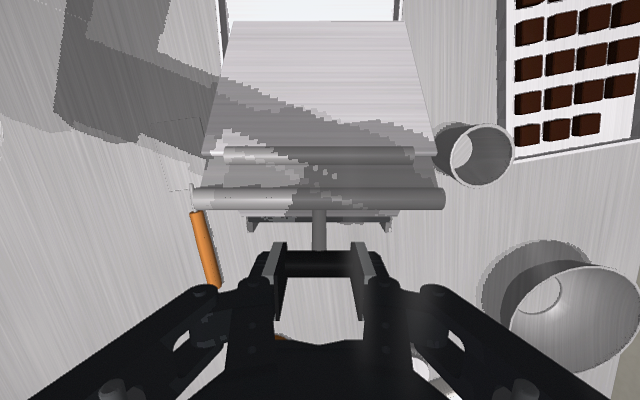

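Request:
play_rows(
  targets="0.0116 0 -0.0075 0 0.8; 0.0239 0 -0.0137 0 0.8; 0.0367 0 -0.0187 0 0.8; 0.05 0 -0.0224 0 0.8; 0.0635 0 -0.0248 0 0.8",
)

```text
time_s: 11.45
position: [0.5235, -0.0799, 0.2665]
tool_rot: [[0.119, 0.993, 0.001], [0.993, -0.119, -0.001], [-0.001, 0.001, -1.0]]
ft_force: [4.9, -0.5, -8.8]
grip_width: 0.0332
```

Request:
play_rows(
  targets="0.0137 0 -0.001 0 0.8; 0.0275 0 -0.0006 0 0.8; 0.0412 0 0.0012 0 0.8; 0.0546 0 0.0043 0 0.8; 0.0676 0 0.0087 0 0.8",
)

```text
time_s: 11.95
position: [0.5318, -0.0113, 0.2607]
tool_rot: [[0.117, 0.993, 0.006], [0.993, -0.117, 0.0], [0.001, 0.006, -1.0]]
ft_force: [-4.4, 7.1, 25.3]
grip_width: 0.0328
```

```bash
python3 - <<'E'
from h import *
plan(S2W(-94.5,.5,143))
snap('wrist','wrist11');snap('scene','scene11')
c=cv2.imread('pics/scene11.png')[70:250,180:430]
cv2.imwrite('pics/c_scene11.png',cv2.resize(c,None,fx=3,fy=3,interpolation=cv2.INTER_CUBIC))
import arc; arc.rows(1.84,[1.9,1.97,2.05,2.13,2.21]); arc.rows(2.21,[2.29,2.37,2.44,2.5,2.55])
E
```

```text
t 11.95 pos [ 0.5318 -0.0113  0.2607] S [ 9.550e+01 -2.000e-01  2.607e+02] yaw -6.73 F [-4.4  7.1 25.3] w 0.0328
delta [-0.1901 -0.0009  0.1175] turn -0.0023
1.84 0.0076 0 0.0033 0 0.8; 0.0162 0 0.0077 0 0.8; 0.0256 0 0.0134 0 0.8; 0.0345 0 0.0199 0 0.8; 0.0429 0 0.0271 0 0.8
2.21 0.0078 0 0.0078 0 0.8; 0.0149 0 0.0162 0 0.8; 0.0206 0 0.0240 0 0.8; 0.0250 0 0.0310 0 0.8; 0.0283 0 0.0370 0 0.8
```

View pics/c_scene11.png

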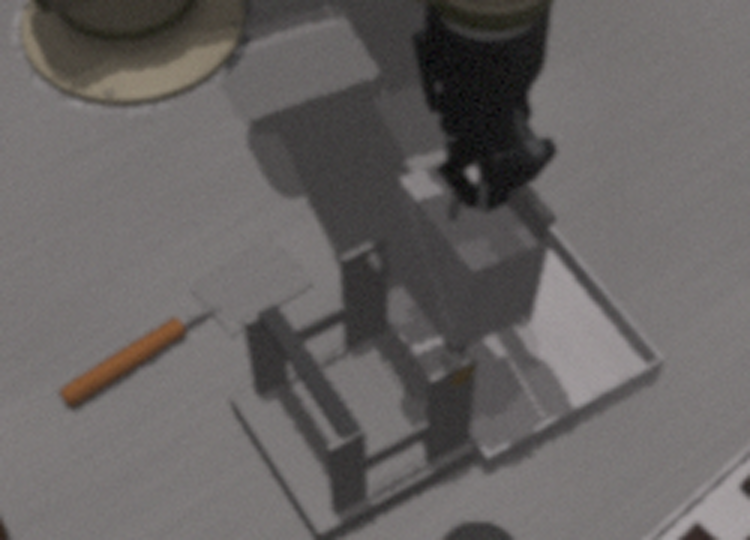

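View pics/wrist11.png

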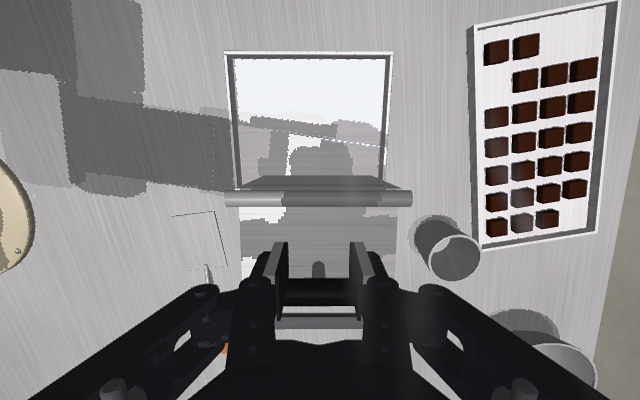

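```bash
python3 - <<'E'
from h import *
np.set_printoptions(precision=1,suppress=True)
for n in ['wrist9','wrist10','wrist11']:
    W,px=cloud(n); d=np.load('pics/'+n+'.npz'); F=((W-d['pos'])@d['rot'])*1000
    print(n)
    for v in range(240,325,6): print(v,F[v,300],F[v,270],px[v,300])
E
```

```text
wrist9
240 [ 33.4  -6.3 -53.1] [ 33.3 -16.4 -52.7] [107 106 106]
246 [ 31.4  -6.3 -53.5] [ 31.6 -16.3 -53.9] [102 100 100]
252 [ 28.5  -6.5 -52. ] [ 29.  -16.6 -53. ] [91 90 91]
258 [  6.9  -9.1 -14.4] [ 11.4 -22.2 -23.1] [27 26 28]
264 [  3.2  -9.3 -13.7] [ 11.9 -21.1 -29.7] [17 18 19]
270 [ -0.1  -9.3 -13.6] [ 10.7 -20.7 -32.8] [0 3 3]
276 [-123.9  -24.   189.8] [ 10.4 -20.  -37.2] [183 180 181]
282 [-132.3  -24.1  189.2] [  8.5 -19.9 -38.6] [175 172 172]
288 [-141.5  -24.2  189.6] [  6.7 -19.7 -40.1] [175 172 175]
294 [-150.7  -24.4  189.8] [  6.9 -19.  -44.5] [177 175 174]
300 [-158.8  -24.5  188.2] [ 11.7 -17.  -55.3] [179 175 178]
306 [-169.3  -24.7  189.9] [ 17.  -15.  -65.9] [173 172 171]
312 [-177.5  -24.8  188.2] [ 16.3 -14.8 -67.8] [173 172 171]
318 [-188.3  -25.1  189.7] [ 17.1 -14.1 -71.5] [173 171 173]
324 [-197.5  -25.2  189.2] [ 16.8 -13.8 -73.7] [176 173 173]
wrist10
240 [-96.1 -26.7 242. ] [-96.1 -70.1 242.1] [187 184 184]
246 [-105.7  -26.9  242.4] [-106.   -70.6  242.8] [189 185 189]
252 [ 6.7 -9.6 -7.4] [ 11.5 -23.1 -17.3] [11  9 11]
258 [  4.8  -9.4 -10.3] [ 11.
[... 850 characters left out ...]
41 145]
258 [-13.  -11.9  24.3] [ 11.6 -22.1 -23.7] [140 137 139]
264 [-16.1 -11.8  22.2] [ 11.  -21.4 -28.2] [139 137 140]
270 [-20.  -11.8  21.5] [ 11.3 -20.5 -33.9] [137 134 137]
276 [-24.6 -11.9  22. ] [ 10.7 -19.9 -37.6] [139 136 139]
282 [ -6.   -9.3 -15.1] [ 12.5 -18.6 -45. ] [12 11 14]
288 [ -8.4  -9.3 -16.8] [ 11.9 -18.1 -48.3] [15 17 17]
294 [-10.7  -9.2 -18.4] [ 12.7 -17.3 -53.2] [27 29 28]
300 [-13.2  -9.2 -19.8] [ 12.2 -16.9 -56.1] [19 19 21]
306 [-221.2  -30.   261.2] [ 17.5 -14.9 -66.5] [134 132 131]
312 [-232.9  -30.2  261.4] [ 16.8 -14.6 -68.5] [156 154 154]
318 [-134.7  -19.9  121.6] [ 17.7 -14.  -72.4] [ 98  98 100]
324 [-143.2  -20.2  122.6] [ 16.7 -13.8 -73.6] [96 96 98]
```

```bash
python3 - <<'E'
from h import *
np.set_printoptions(precision=1,suppress=True)
for n,rr in [('wrist9',range(226,256,4)),('wrist10',range(186,214,4)),('wrist11',range(176,212,4))]:
    W,px=cloud(n); d=np.load('pics/'+n+'.npz')
    print(n)
    for v in rr: 
        s=W2S(W[v,300]); r=s[[0,2]]-[50,140]; phi=np.degrees(np.arctan2(r[1],r[0])); 
        print(v,s,'r',np.hypot(*r),'phi',phi)
E
```

```text
wrist9
226 [-44.5   7.2 235.7] r 134.51323366771197 phi 134.62397645162127
230 [-44.4   6.9 239.8] r 137.35070359505013 phi 133.42140225266402
234 [-45.7   6.9 240.3] r 138.59230025730437 phi 133.6428173181619
238 [-46.8   6.9 241.1] r 139.9569852921251 phi 133.73899391035684
242 [-47.7   6.8 242.4] r 141.48508907923883 phi 133.65814533458038
246 [-49.1   6.8 242.5] r 142.5435778808109 phi 134.03058204339595
250 [-50.2   6.8 243.2] r 143.82289848322708 phi 134.17337166938648
254 [-71.6   9.8 202.8] r 136.88206303285722 phi 152.66996088975299
wrist10
186 [  9.3   8.1 267.7] r 134.00470004707353 phi 107.66803028215149
190 [  9.1   7.7 273.6] r 139.7234609758795 phi 107.02797393585148
194 [  7.7   7.7 274.4] r 140.94590553792008 phi 107.46877075145035
198 [  6.4   7.6 275.6] r 142.42827206060636 phi 107.8301852241638
202 [  4.7   7.7 275.3] r 142.65048451893733 phi 108.52121359668617
206 [  3.    7.7 275.2] r 143.1217988676025 phi 109.15430374699567
210 [-17.   11.7 217.5] r 102.45336557964691 phi 130.81380378411774
wrist11
176 [119.1  15.7 150.6] r 69.85974284591786 phi 8.694583304014355
180 [123.2  13.5 188. ] r 87.54537534222072 phi 33.25074833346682
184 [126.   12.  214.7] r 106.6226377066011 phi 44.503389151982304
188 [128.6  10.7 237.2] r 125.05732192235475 phi 51.04198112312687
192 [131.    9.5 256.5] r 141.8804373866363 phi 55.17271074753928
196 [129.5   9.5 258.7] r 142.83113330850094 phi 56.200973711662805
200 [127.3   9.5 258.7] r 141.6745946454737 phi 56.927614886752096
204 [124.9   9.6 257.9] r 139.6537501297843 phi 57.56961692774662
208 [115.   11.2 233.2] r 113.602692327958 phi 55.095921489169754
```

Request:
play_rows(
  targets="0 0 -0.003 0 0.8; -0.002 0 -0.005 0 0.8; -0.005 0 -0.005 0 0.8",
  force=60,
)

```text
time_s: 12.35
position: [0.5309, -0.0178, 0.2627]
tool_rot: [[0.118, 0.993, 0.001], [0.993, -0.118, 0.001], [0.001, 0.001, -1.0]]
ft_force: [0.3, 2.8, 11.0]
grip_width: 0.0331
```

```bash
cat >> h.py <<'E'
def look(n):
    plan(S2W(-94.5,.5,143))
    s,_=snap('wrist',n)
    W,px=cloud(n); F=((W-s['position'])@np.array(s['tool_rot']))*1000
    # bar: dark pixels at |y|<8, centre column band
    m=(abs(F[...,1])>5)&(abs(F[...,1])<13)&(F[...,0]>-25)&(F[...,0]<20)&(F[...,2]>-32)&(F[...,2]<10)&(px.mean(-1)<60)
    f=F[m]
    if len(f)>20:
        from scipy.optimize import least_squares
        r=least_squares(lambda c:np.hypot(f[:,0]-c[0],f[:,2]-c[1])-7,[np.median(f[:,0])-3,np.median(f[:,2])+6],loss='soft_l1')
        c=r.x; S=W2S(s['position']); b=np.array([S[0]+c[0],S[2]-c[1]])-[50,140]
        phi=np.degrees(np.arctan2(b[1],b[0]))
        print(n,'bar in tool x,z',np.round(c,1),'n',len(f),'res',round(r.cost,1),'r',round(np.hypot(*b),1),'theta',round(np.radians(173.75-phi),3))
E
python3 - <<'E'
from h import *
look('wrist12')
E
```

```text
t 12.35 pos [ 0.5309 -0.0178  0.2627] S [ 89.   -0.  262.7] yaw -6.77 F [ 0.3  2.8 11. ] w 0.0331
delta [-1.836e-01 -1.000e-04  1.196e-01] turn -0.003
wrist12 bar in tool x,z [-13.2 -11.8] n 890 res 104.4 r 136.9 theta 1.651
```

View pics/wrist12.png

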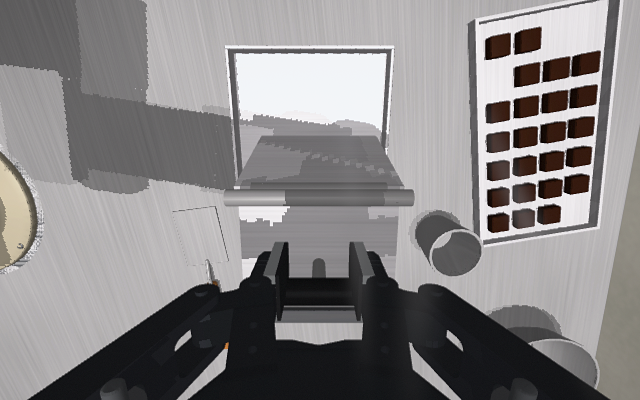

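```bash
python3 - <<'E'
import arc
arc.rows(1.65,[1.68,1.71,1.74,1.77,1.8])
E
```

```text
1.65 0.0040 0 0.0008 0 0.8; 0.0081 0 0.0018 0 0.8; 0.0121 0 0.0029 0 0.8; 0.0160 0 0.0041 0 0.8; 0.0199 0 0.0054 0 0.8
```

Request:
play_rows(
  targets="0.004 0 -0.001 0 0.8; 0.008 0 -0.0005 0 0.8; 0.012 0 0.001 0 0.8; 0.016 0 0.002 0 0.8; 0.02 0 0.0035 0 0.8",
  force=30,
)

```text
time_s: 12.9
position: [0.5331, 0.0014, 0.2571]
tool_rot: [[0.12, 0.993, -0.002], [0.993, -0.12, -0.0], [-0.0, -0.002, -1.0]]
ft_force: [5.1, -4.2, -9.3]
grip_width: 0.0327
```

```bash
python3 - <<'E'
from h import *
look('wrist13')
import arc
arc.rows(1.8,[1.84,1.88,1.92,1.96,2.0])
E
```

```text
t 12.9 pos [0.5331 0.0014 0.2571] S [108.3   0.  257.1] yaw -6.88 F [ 5.1 -4.2 -9.3] w 0.0327
delta [-0.2028  0.0007  0.1142] turn -0.0048
wrist13 bar in tool x,z [-13.8 -12.3] n 867 res 116.1 r 136.9 theta 1.793
1.8 0.0052 0 0.0019 0 0.8; 0.0102 0 0.0041 0 0.8; 0.0152 0 0.0064 0 0.8; 0.0201 0 0.0089 0 0.8; 0.0249 0 0.0117 0 0.8
```

Request:
play_rows(
  targets="0.005 0 0.003 0 0.8; 0.01 0 0.005 0 0.8; 0.015 0 0.0073 0 0.8; 0.02 0 0.01 0 0.8; 0.025 0 0.0127 0 0.8",
  force=50,
)

```text
time_s: 13.45
position: [0.5361, 0.0263, 0.2447]
tool_rot: [[0.119, 0.993, -0.001], [0.993, -0.119, -0.001], [-0.001, -0.001, -1.0]]
ft_force: [4.5, -7.1, -10.2]
grip_width: 0.0324
```

```bash
python3 - <<'E'
from h import *
look('wrist14')
import arc
arc.rows(2.0,[2.04,2.08,2.12,2.16,2.2])
E
```

```text
t 13.45 pos [0.5361 0.0263 0.2447] S [133.4  -0.  244.7] yaw -6.81 F [  4.5  -7.1 -10.2] w 0.0324
delta [-0.2278  0.0004  0.1019] turn -0.0037
wrist14 bar in tool x,z [-14.6 -13.4] n 904 res 106.3 r 136.7 theta 1.989
2.0 0.0047 0 0.0029 0 0.8; 0.0092 0 0.0060 0 0.8; 0.0137 0 0.0093 0 0.8; 0.0179 0 0.0128 0 0.8; 0.0221 0 0.0164 0 0.8
```

Request:
play_rows(
  targets="0.0039 0 0.0043 0 0.8; 0.0076 0 0.0088 0 0.8; 0.0112 0 0.0135 0 0.8; 0.0145 0 0.0183 0 0.8; 0.0178 0 0.0232 0 0.8",
  force=30,
)

```text
time_s: 14.0
position: [0.5388, 0.0474, 0.2251]
tool_rot: [[0.116, 0.993, 0.005], [0.993, -0.117, 0.005], [0.006, 0.005, -1.0]]
ft_force: [-0.3, 14.1, 15.2]
grip_width: 0.0324
```

```bash
python3 - <<'E'
from h import *
look('wrist15')
import arc
arc.rows(2.2,[2.24,2.28,2.32,2.36,2.4])
E
```

```text
t 14.0 pos [0.5388 0.0474 0.2251] S [154.7  -0.3 225.1] yaw -6.69 F [-0.3 14.1 15.2] w 0.0324
delta [-0.2497 -0.0008  0.0807] turn -0.0016
wrist15 bar in tool x,z [-13.3 -16.7] n 956 res 116.2 r 136.9 theta 2.193
2.2 0.0040 0 0.0038 0 0.8; 0.0078 0 0.0077 0 0.8; 0.0115 0 0.0118 0 0.8; 0.0151 0 0.0161 0 0.8; 0.0184 0 0.0205 0 0.8
```

View pics/wrist15.png

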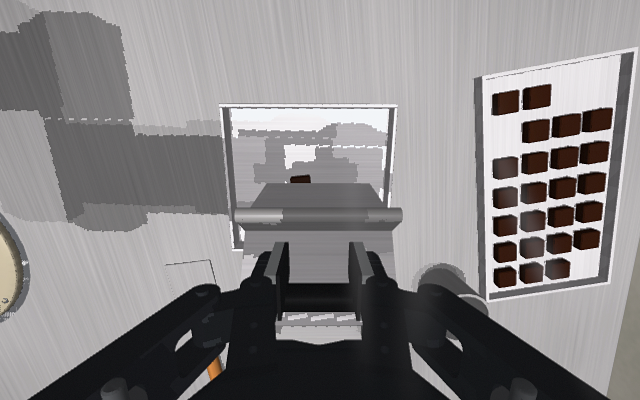

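Request:
play_rows(
  targets="0.0025 0 0.0051 0 0.8; 0.0048 0 0.0103 0 0.8; 0.007 0 0.0157 0 0.8; 0.0091 0 0.0213 0 0.8; 0.0108 0 0.027 0 0.8",
  force=20,
)

```text
time_s: 14.55
position: [0.5397, 0.0559, 0.1969]
tool_rot: [[0.12, 0.993, 0.003], [0.993, -0.12, 0.0], [0.001, 0.003, -1.0]]
ft_force: [1.4, 12.4, 13.7]
grip_width: 0.0325
```

```bash
python3 - <<'E'
from h import *
look('wrist16')
import arc
arc.rows(2.4,[2.43,2.46,2.49,2.52,2.55])
E
```

```text
t 14.55 pos [0.5397 0.0559 0.1969] S [163.2  -0.3 196.9] yaw -6.87 F [ 1.4 12.4 13.7] w 0.0325
delta [-0.2577  0.0003  0.0538] turn -0.0048
wrist16 bar in tool x,z [ -1.5 -21.9] n 1068 res 124.0 r 136.7 theta 2.418
2.4 0.0024 0 0.0034 0 0.8; 0.0047 0 0.0068 0 0.8; 0.0069 0 0.0103 0 0.8; 0.0090 0 0.0139 0 0.8; 0.0109 0 0.0175 0 0.8
```

View pics/wrist16.png

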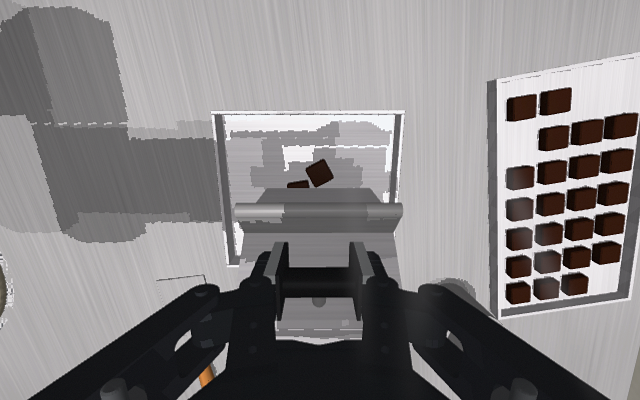

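Request:
play_rows(
  targets="0.0035 0 0.0022 0 0.8; 0.006 0 0.0058 0 0.8; 0.008 0 0.0093 0 0.8; 0.010 0 0.0129 0 0.8; 0.0122 0 0.0165 0 0.8",
  force=60,
)

```text
time_s: 15.1
position: [0.5414, 0.069, 0.1801]
tool_rot: [[0.12, 0.993, 0.003], [0.993, -0.12, 0.004], [0.004, 0.003, -1.0]]
ft_force: [-2.2, 9.5, 9.7]
grip_width: 0.0323
```

Request:
play_rows(
  targets="0 0 0 0 0.8; 0 0 0 0 0.8; 0 0 0 0 0.8; 0 0 0 0 0.8; 0 0 0 0 0.8",
)

```text
time_s: 15.6
position: [0.5414, 0.069, 0.1802]
tool_rot: [[0.12, 0.993, 0.003], [0.993, -0.12, 0.004], [0.004, 0.003, -1.0]]
ft_force: [-2.1, 11.3, 9.7]
grip_width: 0.0328
```

```bash
python3 - <<'E'
from h import *
look('wrist17'); snap('scene','scene17'); snap('top','top17')
c=cv2.imread('pics/scene17.png')[70:250,180:430]
cv2.imwrite('pics/c_scene17.png',cv2.resize(c,None,fx=3,fy=3,interpolation=cv2.INTER_CUBIC))
E
```

```text
t 15.6 pos [0.5414 0.069  0.1802] S [176.4  -0.4 180.2] yaw -6.88 F [-2.1 11.3  9.7] w 0.0328
delta [-0.2711  0.0003  0.0361] turn -0.0048
wrist17 bar in tool x,z [ -4.7 -22.3] n 1052 res 122.9 r 136.8 theta 2.558
```

View pics/wrist17.png

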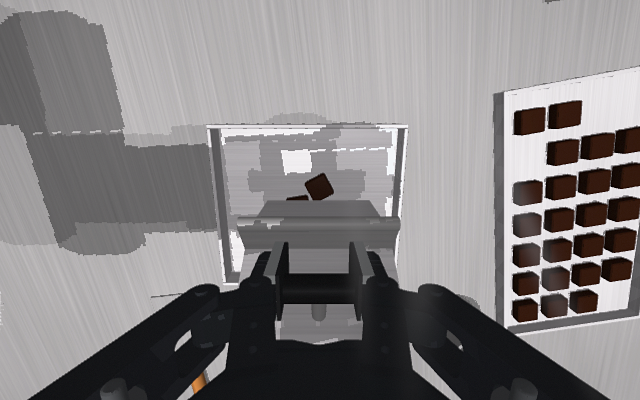

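View pics/c_scene17.png

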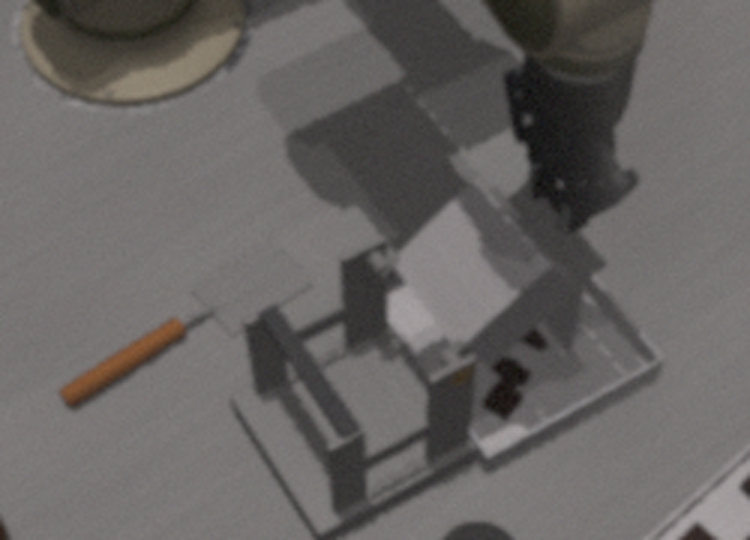

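```bash
cat >> arc.py <<'E'
def rows2(t0,t1,rad,n=5):
    # rad: final extra radial outward mm
    out=[];b0=bar(t0)
    for k in range(1,n+1):
        t=t0+(t1-t0)*k/n; b=bar(t); d=b-b0+b/137.8*rad*k/n
        out.append(f"{d[0]/1000:.4f} 0 {-d[1]/1000:.4f} 0 0.8")
    print(round(t0,3),'->',t1,'; '.join(out))
E
python3 -c "
import arc
arc.rows2(2.558,2.2,2)"
```

```text
2.558 -> 2.2 -0.0045 0 -0.0088 0 0.8; -0.0096 0 -0.0173 0 0.8; -0.0153 0 -0.0254 0 0.8; -0.0216 0 -0.0332 0 0.8; -0.0285 0 -0.0404 0 0.8
```

```bash
python3 - <<'E'
from h import *
c=cv2.imread('pics/top17.png')[150:280,180:380]
cv2.imwrite('pics/c_top17.png',cv2.resize(c,None,fx=4,fy=4,interpolation=cv2.INTER_CUBIC))
c=cv2.imread('pics/scene17.png')[140:230,310:410]
cv2.imwrite('pics/d_scene17.png',cv2.convertScaleAbs(cv2.resize(c,None,fx=7,fy=6,interpolation=cv2.INTER_CUBIC),alpha=1.6))
E
```

```text
(no output)
```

View pics/d_scene17.png

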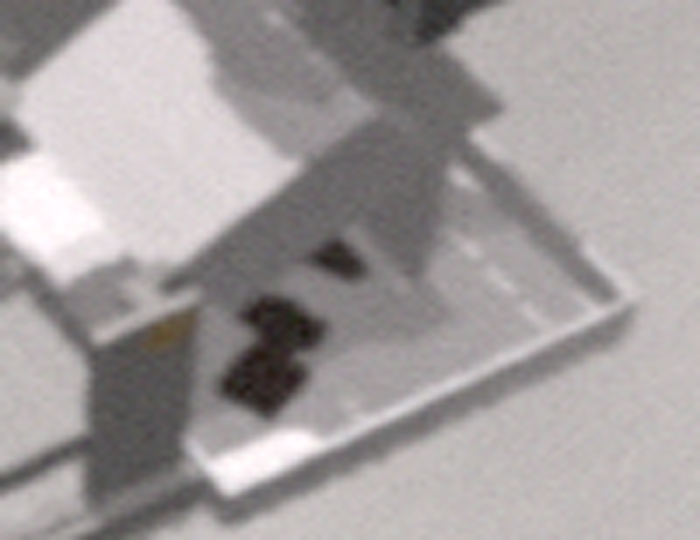

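Request:
play_rows(
  targets="-0.0045 0 -0.0088 0 0.8; -0.0096 0 -0.0173 0 0.8; -0.0153 0 -0.0254 0 0.8; -0.0216 0 -0.0332 0 0.8; -0.0285 0 -0.0404 0 0.8",
  force=80,
)

```text
time_s: 16.25
position: [0.5379, 0.0406, 0.2191]
tool_rot: [[0.12, 0.993, 0.001], [0.993, -0.12, 0.006], [0.006, 0.0, -1.0]]
ft_force: [4.5, 7.5, -6.0]
grip_width: 0.0329
```

```bash
python3 - <<'E'
from h import *
look('wrist18');snap('scene','scene18')
c=cv2.imread('pics/scene18.png')[100:250,260:430]
cv2.imwrite('pics/d_scene18.png',cv2.convertScaleAbs(cv2.resize(c,None,fx=4,fy=4,interpolation=cv2.INTER_CUBIC),alpha=1.6))
E
```

```text
t 16.25 pos [0.5379 0.0406 0.2191] S [ 1.478e+02 -2.000e-01  2.191e+02] yaw -6.91 F [ 4.5  7.5 -6. ] w 0.0329
delta [-0.2427  0.0006  0.0746] turn -0.0054
wrist18 bar in tool x,z [ -4.7 -21.2] n 1035 res 132.3 r 136.8 theta 2.21
```

View pics/d_scene18.png

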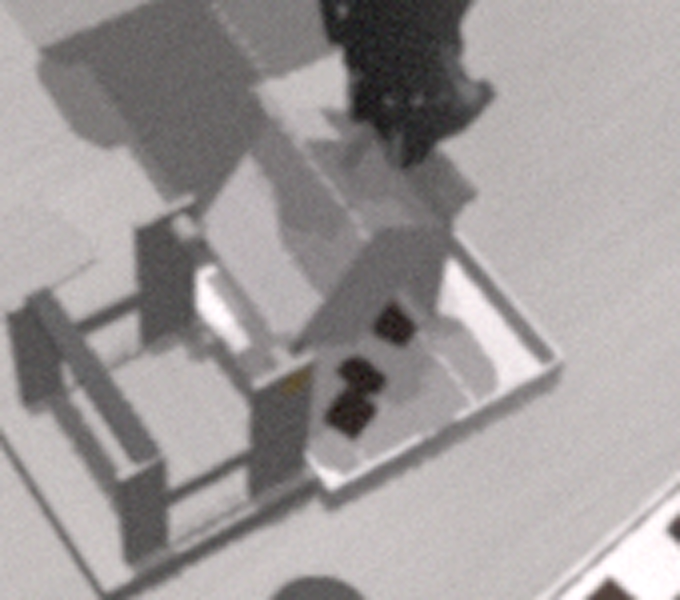

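View pics/wrist18.png

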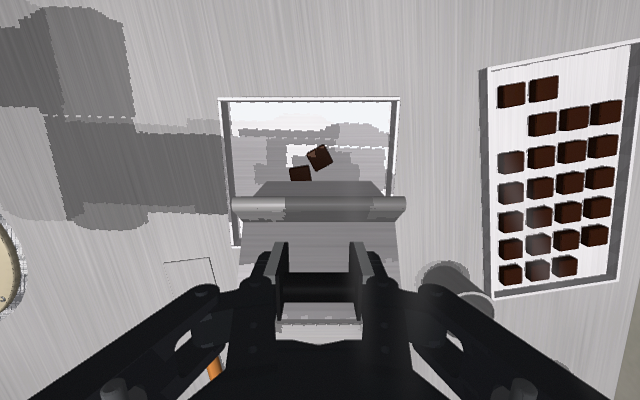

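```bash
python3 - <<'E'
from h import *
np.set_printoptions(precision=1,suppress=True)
W,p=cloud('scene18')
for u,v in [(347,203),(350,194),(358,180)]: print(W2S(W[v,u]),p[v,u])
W,p=cloud('wrist18')
for u,v in [(319,157),(300,174)]: print(W2S(W[v,u]),p[v,u])
import arc
arc.rows2(2.21,1.8,0)
E
```

```text
[108.6 -45.3  20.2] [29 26 22]
[125.5 -32.5  31.3] [19 10  8]
[172.3  -2.2  18.5] [27 23 24]
[177.2  -0.9  15.3] [39 24 18]
[157.   22.2  16.9] [37 23 15]
2.21 -> 1.8 -0.0086 0 -0.0073 0 0.8; -0.0177 0 -0.0140 0 0.8; -0.0274 0 -0.0198 0 0.8; -0.0375 0 -0.0248 0 0.8; -0.0480 0 -0.0290 0 0.8
```

Request:
play_rows(
  targets="-0.0086 0 -0.0073 0 0.8; -0.0177 0 -0.014 0 0.8; -0.0274 0 -0.0198 0 0.8; -0.0375 0 -0.0248 0 0.8; -0.048 0 -0.029 0 0.8",
)

```text
time_s: 16.85
position: [0.5316, -0.0105, 0.2453]
tool_rot: [[0.12, 0.993, -0.005], [0.993, -0.12, -0.001], [-0.001, -0.005, -1.0]]
ft_force: [12.8, -9.3, -27.3]
grip_width: 0.0324
```

```bash
python3 - <<'E'
from h import *
look('wrist19');snap('scene','scene19');snap('top','top19')
a=cv2.imread('pics/scene19.png')[100:250,260:430];b=cv2.imread('pics/top19.png')[150:280,180:350]
a=cv2.resize(a,(480,424),interpolation=2);b=cv2.resize(b,(320,245),interpolation=2)
o=np.zeros((424,800,3),np.uint8);o[:,:480]=a;o[:245,480:]=b
cv2.imwrite('pics/d19.png',cv2.convertScaleAbs(o,alpha=1.6))
E
```

```text
t 16.85 pos [ 0.5316 -0.0105  0.2453] S [9.630e+01 2.000e-01 2.453e+02] yaw -6.91 F [ 12.8  -9.3 -27.3] w 0.0324
delta [-0.1906  0.0012  0.1025] turn -0.0055
wrist19 bar in tool x,z [ 10.9 -19.1] n 1061 res 115.3 r 136.8 theta 1.893
```

View pics/d19.png

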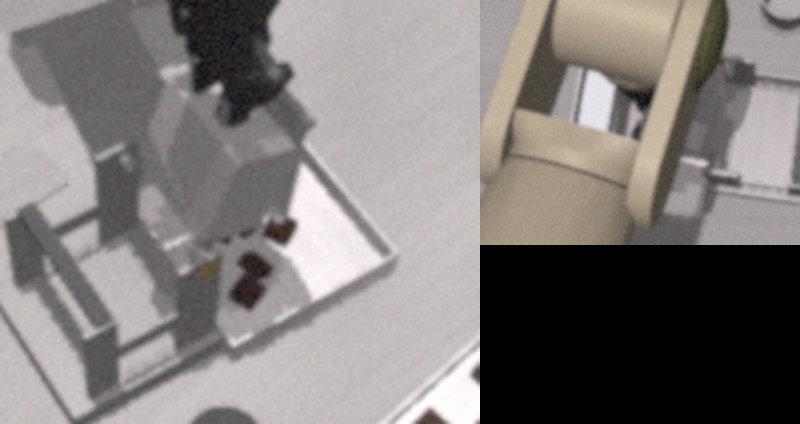

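View pics/wrist19.png

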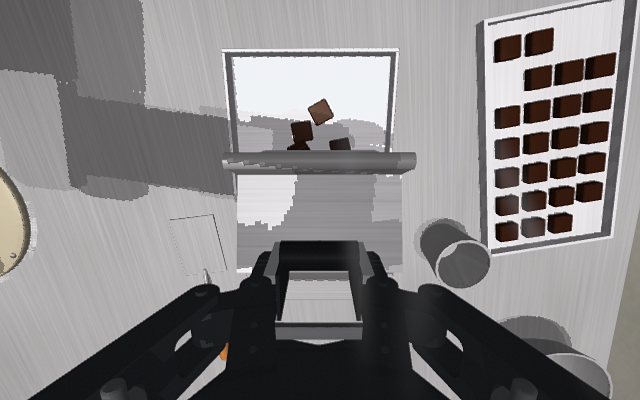

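```bash
python3 - <<'E'
from h import *
np.set_printoptions(precision=1,suppress=True)
W,p=cloud('wrist19')
for u,v in [(320,112),(301,130),(298,148),(340,146)]: print(W2S(W[v,u]),p[v,u])
W,p=cloud('scene19')
s=status.observe()
m=(p.max(-1).astype(int)<50)
pts=np.array([np.r_[W2S(q)] for q in W[m]]); ok=(pts[:,0]>66)&(pts[:,0]<250)&(abs(pts[:,1])<100)&(pts[:,2]<45)&(pts[:,2]>3)
q=pts[ok]; n,lab=0,None
print(len(q)); 
H=np.zeros((200,190),np.uint8)
for a in q: H[int(a[1]+100),int(a[0]-65)]=1
n,l,st,c=cv2.connectedComponentsWithStats(cv2.dilate(H,np.ones((5,5))))
print(st[1:,4],c[1:]-[-65,100])
E
```

```text
[176.   -0.9  17.6] [108  81  68]
[154.7  23.   15.6] [39 22 16]
[133.7  26.3  28.7] [27 11  5]
[135.3 -25.8  21.5] [43 36 35]
210
[1337  418   25   63   50] [[118.9 -36.3]
 [170.6  -7. ]
 [140.   -5. ]
 [145.2   8.6]
 [123.8  11.3]]
```

```bash
cat >> arc.py <<'E'
def rows3(t0,t1,F,extra=0,n=5,k=7.0,g=0.8):
    """F=(stand x, z) force on tool N: relieve it over the first 2 rows; extra = radial outward mm"""
    b0=bar(t0); out=[]; F=np.array(F)
    for i in range(1,n+1):
        t=t0+(t1-t0)*i/n; b=bar(t); d=b-b0+b/137.8*extra*i/n+F/k*min(1,i/2)
        out.append(f"{d[0]/1000:.4f} 0 {-d[1]/1000:.4f} 0 {g}")
    print(round(t0,3),'->',t1,'; '.join(out))
E
python3 -c "
import arc
arc.rows3(1.893,1.75,(-4,-24))"
```

```text
1.893 -> 1.75 -0.0039 0 0.0001 0 0.8; -0.0078 0 0.0003 0 0.8; -0.0115 0 -0.0010 0 0.8; -0.0152 0 -0.0023 0 0.8; -0.0190 0 -0.0035 0 0.8
```

Request:
play_rows(
  targets="-0.002 0 0.002 0 0.8; -0.005 0 0.002 0 0.8; -0.0095 0 0.0003 0 0.8; -0.014 0 -0.0015 0 0.8; -0.019 0 -0.0032 0 0.8",
  force=110,
)

```text
time_s: 17.5
position: [0.5297, -0.0277, 0.2506]
tool_rot: [[0.115, 0.993, -0.001], [0.993, -0.115, 0.001], [0.001, -0.001, -1.0]]
ft_force: [7.1, -0.1, -12.9]
grip_width: 0.0323
```

```bash
python3 - <<'E'
from h import *
look('wrist20')
E
```

```text
t 17.5 pos [ 0.5297 -0.0277  0.2506] S [7.900e+01 1.000e-01 2.506e+02] yaw -6.62 F [  7.1  -0.1 -12.9] w 0.0323
delta [-0.1736 -0.0002  0.1075] turn -0.0003
wrist20 bar in tool x,z [ 11.7 -20.1] n 1072 res 119.8 r 136.9 theta 1.764
```

```bash
python3 -c "
import arc
arc.rows3(1.764,1.46,(0,-9))"
```

```text
1.764 -> 1.46 -0.0081 0 -0.0016 0 0.8; -0.0163 0 -0.0027 0 0.8; -0.0245 0 -0.0040 0 0.8; -0.0329 0 -0.0047 0 0.8; -0.0413 0 -0.0050 0 0.8
```

Request:
play_rows(
  targets="-0.008 0.0005 -0.0016 0 0.8; -0.0163 0.0005 -0.0027 0 0.8; -0.0245 0.0005 -0.004 0 0.8; -0.0329 0.0005 -0.0047 0 0.8; -0.0413 0.0005 -0.005 0 0.8",
)

```text
time_s: 18.05
position: [0.5245, -0.0695, 0.255]
tool_rot: [[0.12, 0.993, -0.003], [0.993, -0.12, 0.002], [0.001, -0.003, -1.0]]
ft_force: [4.6, 3.5, -25.2]
grip_width: 0.0303
```

```bash
python3 - <<'E'
from h import *
look('wrist21')
E
```

```text
t 18.05 pos [ 0.5245 -0.0695  0.255 ] S [ 36.9   0.4 255. ] yaw -6.89 F [  4.6   3.5 -25.2] w 0.0303
delta [-0.1315  0.0009  0.1119] turn -0.005
wrist21 bar in tool x,z [ 13.9 -22. ] n 905 res 115.3 r 137.0 theta 1.467
```

```bash
python3 -c "
import arc
arc.rows3(1.467,1.66,(0,-17))"
```

```text
1.467 -> 1.66 0.0053 0 0.0013 0 0.8; 0.0106 0 0.0029 0 0.8; 0.0159 0 0.0034 0 0.8; 0.0212 0 0.0042 0 0.8; 0.0264 0 0.0051 0 0.8
```

Request:
play_rows(
  targets="0.001 0 0.0015 0 0.8; 0.0055 0 0.0025 0 0.8; 0.011 0 0.003 0 0.8; 0.0165 0 0.0035 0 0.8; 0.022 0 0.0042 0 0.8",
  force=35,
)

```text
time_s: 18.6
position: [0.5276, -0.0465, 0.2537]
tool_rot: [[0.118, 0.993, 0.001], [0.993, -0.118, -0.001], [-0.001, 0.001, -1.0]]
ft_force: [-4.6, 2.0, -5.1]
grip_width: 0.0304
```

```bash
python3 - <<'E'
from h import *
look('wrist22')
E
```

```text
t 18.6 pos [ 0.5276 -0.0465  0.2537] S [ 60.1   0.  253.7] yaw -6.79 F [-4.6  2.  -5.1] w 0.0304
delta [-0.1545 -0.      0.1108] turn -0.0034
wrist22 bar in tool x,z [ 13.9 -21.1] n 896 res 107.6 r 136.9 theta 1.638
```

View pics/wrist22.png

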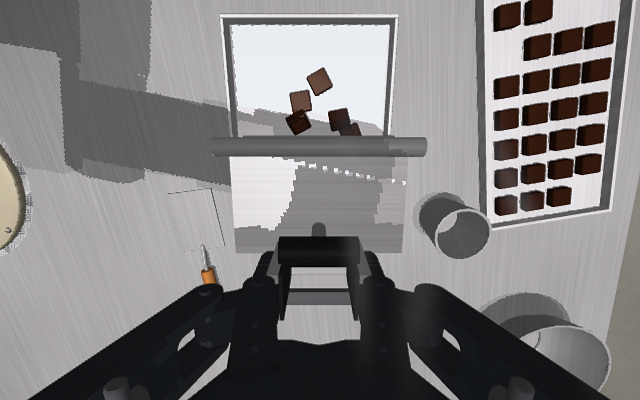

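```bash
python3 -c "
import arc
arc.rows3(1.638,1.86,(0,-3))"
```

```text
1.638 -> 1.86 0.0060 0 0.0014 0 0.8; 0.0119 0 0.0031 0 0.8; 0.0178 0 0.0048 0 0.8; 0.0236 0 0.0068 0 0.8; 0.0293 0 0.0091 0 0.8
```

Request:
play_rows(
  targets="0.006 0 0.0014 0 0.8; 0.012 0 0.003 0 0.8; 0.018 0 0.0048 0 0.8; 0.024 0 0.0068 0 0.8; 0.0295 0 0.0091 0 0.8",
)

```text
time_s: 19.15
position: [0.5312, -0.0168, 0.2461]
tool_rot: [[0.118, 0.993, 0.003], [0.993, -0.118, -0.001], [-0.0, 0.003, -1.0]]
ft_force: [-8.4, 4.8, 6.0]
grip_width: 0.0303
```

```bash
python3 - <<'E'
from h import *
look('wrist23')
import arc
arc.rows3(1.86,2.06,(0,0),3)
E
```

```text
t 19.15 pos [ 0.5312 -0.0168  0.2461] S [ 9.000e+01 -2.000e-01  2.461e+02] yaw -6.76 F [-8.4  4.8  6. ] w 0.0303
delta [-0.1845 -0.0005  0.1032] turn -0.0027
wrist23 bar in tool x,z [ 13.8 -19.6] n 878 res 115.1 r 136.8 theta 1.866
1.86 -> 2.06 0.0053 0 0.0017 0 0.8; 0.0105 0 0.0036 0 0.8; 0.0157 0 0.0057 0 0.8; 0.0208 0 0.0081 0 0.8; 0.0259 0 0.0107 0 0.8
```

```bash
python3 -c "
import arc
arc.rows3(1.866,2.08,(4,5),4)"
```

```text
1.866 -> 2.08 0.0060 0 0.0014 0 0.8; 0.0120 0 0.0030 0 0.8; 0.0176 0 0.0052 0 0.8; 0.0231 0 0.0077 0 0.8; 0.0286 0 0.0104 0 0.8
```

Request:
play_rows(
  targets="0.006 0 0.0014 0 0.8; 0.012 0 0.003 0 0.8; 0.0176 0 0.0052 0 0.8; 0.023 0 0.0077 0 0.8; 0.0286 0 0.0104 0 0.8",
  force=25,
)

```text
time_s: 19.7
position: [0.5342, 0.0095, 0.2331]
tool_rot: [[0.119, 0.993, -0.001], [0.993, -0.119, -0.004], [-0.004, -0.001, -1.0]]
ft_force: [-2.3, -9.1, -16.5]
grip_width: 0.0302
```

```bash
python3 - <<'E'
from h import *
look('wrist24')
E
```

```text
t 19.7 pos [0.5342 0.0095 0.2331] S [ 1.165e+02 -1.000e-01  2.331e+02] yaw -6.82 F [ -2.3  -9.1 -16.5] w 0.0302
delta [-0.2106  0.0003  0.091 ] turn -0.0039
wrist24 bar in tool x,z [ 13.7 -17.7] n 893 res 111.9 r 136.7 theta 2.088
```

```bash
python3 -c "
import arc
arc.rows3(2.088,2.3,(0,0),5)"
```

```text
2.088 -> 2.3 0.0053 0 0.0027 0 0.8; 0.0105 0 0.0057 0 0.8; 0.0156 0 0.0090 0 0.8; 0.0205 0 0.0124 0 0.8; 0.0254 0 0.0162 0 0.8
```

Request:
play_rows(
  targets="0.0053 0 0.0027 0 0.8; 0.0105 0 0.0057 0 0.8; 0.0156 0 0.009 0 0.8; 0.0205 0 0.0124 0 0.8; 0.0254 0 0.0162 0 0.8",
  force=20,
)

```text
time_s: 20.25
position: [0.5367, 0.0314, 0.215]
tool_rot: [[0.12, 0.993, -0.005], [0.993, -0.12, -0.011], [-0.011, -0.004, -1.0]]
ft_force: [-4.5, -27.3, -25.6]
grip_width: 0.0303
```

```bash
python3 - <<'E'
from h import *
look('wrist25')
import arc
arc.rows3(2.3,2.5,(0,0),6)
E
```

```text
t 20.25 pos [0.5367 0.0314 0.215 ] S [138.5  -0.  215. ] yaw -6.92 F [ -4.5 -27.3 -25.6] w 0.0303
delta [-0.2322  0.001   0.0747] turn -0.0055
wrist25 bar in tool x,z [ 13.6 -15.9] n 875 res 108.6 r 136.7 theta 2.305
2.3 -> 2.5 0.0045 0 0.0034 0 0.8; 0.0089 0 0.0070 0 0.8; 0.0132 0 0.0109 0 0.8; 0.0174 0 0.0149 0 0.8; 0.0214 0 0.0191 0 0.8
```

```bash
python3 -c "
import arc
arc.rows3(2.305,2.5,(-24,-20));arc.rows3(2.5,2.62,(0,0))"
```

```text
2.305 -> 2.5 0.0018 0 0.0055 0 0.8; 0.0034 0 0.0112 0 0.8; 0.0066 0 0.0155 0 0.8; 0.0096 0 0.0200 0 0.8; 0.0124 0 0.0245 0 0.8
2.5 -> 2.62 0.0016 0 0.0029 0 0.8; 0.0032 0 0.0058 0 0.8; 0.0047 0 0.0087 0 0.8; 0.0062 0 0.0117 0 0.8; 0.0075 0 0.0147 0 0.8
```

Request:
play_rows(
  targets="0.0018 0 0.0055 0 0.8; 0.0034 0 0.0112 0 0.8; 0.0066 0 0.0155 0 0.8; 0.0096 0 0.02 0 0.8; 0.0124 0 0.0245 0 0.8",
  force=30,
)

```text
time_s: 20.8
position: [0.5388, 0.0473, 0.1934]
tool_rot: [[0.118, 0.993, 0.0], [0.993, -0.118, -0.004], [-0.004, 0.001, -1.0]]
ft_force: [-7.4, -5.6, -3.8]
grip_width: 0.0304
```

Request:
play_rows(
  targets="0.0016 0 0.0029 0 0.8; 0.0032 0 0.0058 0 0.8; 0.0047 0 0.0087 0 0.8; 0.0062 0 0.0117 0 0.8; 0.0072 0 0.014 0 0.8",
)

```text
time_s: 21.3
position: [0.5398, 0.0529, 0.1829]
tool_rot: [[0.118, 0.993, 0.003], [0.993, -0.118, -0.008], [-0.007, 0.004, -1.0]]
ft_force: [-23.4, -15.5, 35.4]
grip_width: 0.03
```

```bash
python3 - <<'E'
from h import *
look('wrist26')
E
```

```text
t 21.3 pos [0.5398 0.0529 0.1829] S [160.2  -0.6 182.9] yaw -6.76 F [-23.4 -15.5  35.4] w 0.03
delta [-0.2544 -0.0006  0.0418] turn -0.0028
wrist26 bar in tool x,z [ 14.  -14.1] n 800 res 94.6 r 136.7 theta 2.602
```

View pics/wrist26.png

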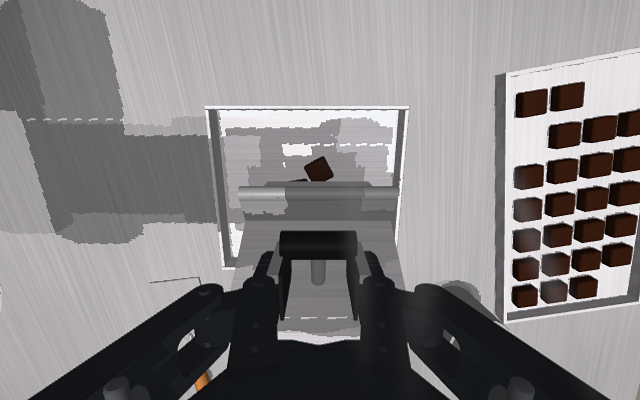

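Request:
play_rows(
  targets="-0.001 -0.001 -0.002 0 0.8; -0.001 -0.001 -0.003 0 0.54; 0 -0.001 -0.003 0 0.51; 0.004 -0.001 -0.003 0 0.51; 0.012 -0.001 -0.003 0 0.51",
)

```text
time_s: 21.85
position: [0.5411, 0.0676, 0.1816]
tool_rot: [[0.119, 0.993, 0.001], [0.993, -0.119, -0.0], [-0.0, 0.001, -1.0]]
ft_force: [0.5, -0.6, -0.8]
grip_width: 0.0416
```

```bash
python3 - <<'E'
from h import *
look('wrist27')
E
```

```text
t 21.85 pos [0.5411 0.0676 0.1816] S [175.   -0.3 181.6] yaw -6.81 F [ 0.5 -0.6 -0.8] w 0.0416
delta [-2.695e-01  2.000e-04  3.860e-02] turn -0.0036
wrist27 bar in tool x,z [ -0.6 -15.4] n 974 res 117.3 r 136.8 theta 2.603
```

View pics/wrist27.png

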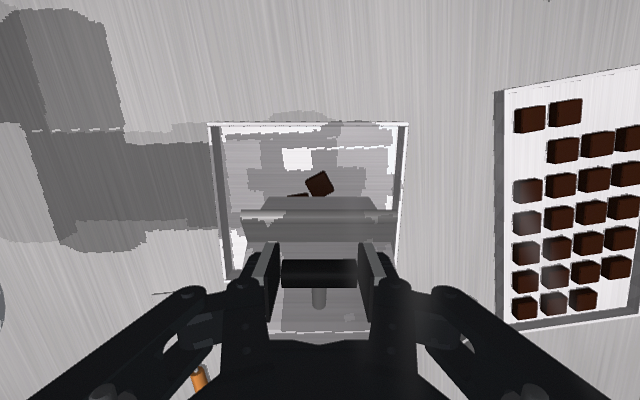

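Request:
play_rows(
  targets="0 0 0 0 0.6; 0 0 0 0 0.7; 0 0 0 0 0.8; 0 0 0 0 0.8",
  force=80,
)

```text
time_s: 22.3
position: [0.5412, 0.0683, 0.1817]
tool_rot: [[0.118, 0.993, 0.002], [0.993, -0.118, 0.002], [0.002, 0.002, -1.0]]
ft_force: [2.3, 6.9, 3.5]
grip_width: 0.0339
```

```bash
python3 - <<'E'
from h import *
look('wrist28')
import arc
arc.rows3(2.603,2.4,(0,0))
E
```

```text
t 22.3 pos [0.5412 0.0683 0.1817] S [175.7  -0.4 181.7] yaw -6.77 F [2.3 6.9 3.5] w 0.0339
delta [-2.703e-01 -1.000e-04  3.810e-02] turn -0.003
wrist28 bar in tool x,z [ -1.4 -15.3] n 975 res 111.1 r 136.8 theta 2.602
2.603 -> 2.4 -0.0024 0 -0.0050 0 0.8; -0.0051 0 -0.0100 0 0.8; -0.0079 0 -0.0148 0 0.8; -0.0109 0 -0.0195 0 0.8; -0.0141 0 -0.0241 0 0.8
```

Request:
play_rows(
  targets="-0.002 0 -0.005 0 0.8; -0.0045 0 -0.01 0 0.8; -0.0073 0 -0.0148 0 0.8; -0.0104 0 -0.0195 0 0.8; -0.0136 0 -0.0241 0 0.8",
)

```text
time_s: 22.85
position: [0.5394, 0.054, 0.2046]
tool_rot: [[0.118, 0.993, 0.0], [0.993, -0.118, 0.001], [0.001, 0.0, -1.0]]
ft_force: [5.7, 2.8, -6.6]
grip_width: 0.0339
```

```bash
sed -i 's/137\.8/136.8/g' arc.py; python3 - <<'E'
from h import *
look('wrist29')
import arc
arc.rows3(2.4,2.15,(0,0))
E
```

```text
t 22.85 pos [0.5394 0.054  0.2046] S [ 1.613e+02 -2.000e-01  2.046e+02] yaw -6.8 F [ 5.7  2.8 -6.6] w 0.0339
delta [-2.559e-01  2.000e-04  6.130e-02] turn -0.0035
wrist29 bar in tool x,z [ -0.2 -14.9] n 941 res 118.7 r 136.7 theta 2.411
2.4 -> 2.15 -0.0042 0 -0.0054 0 0.8; -0.0086 0 -0.0106 0 0.8; -0.0133 0 -0.0156 0 0.8; -0.0183 0 -0.0203 0 0.8; -0.0234 0 -0.0248 0 0.8
```

Request:
play_rows(
  targets="-0.0042 0 -0.0054 0 0.8; -0.0086 0 -0.0106 0 0.8; -0.0133 0 -0.0156 0 0.8; -0.0183 0 -0.0203 0 0.8; -0.0234 0 -0.0248 0 0.8",
)

```text
time_s: 23.4
position: [0.5365, 0.03, 0.2289]
tool_rot: [[0.119, 0.993, -0.001], [0.993, -0.119, 0.0], [0.0, -0.001, -1.0]]
ft_force: [8.1, -1.8, -12.0]
grip_width: 0.0339
```

```bash
python3 - <<'E'
from h import *
look('wrist30')
import arc
arc.rows3(2.15,1.9,(0,0))
E
```

```text
t 23.4 pos [0.5365 0.03   0.2289] S [ 1.372e+02 -1.000e-01  2.289e+02] yaw -6.84 F [  8.1  -1.8 -12. ] w 0.0339
delta [-0.2317  0.0005  0.0858] turn -0.0042
wrist30 bar in tool x,z [  2.6 -14.2] n 947 res 111.3 r 136.7 theta 2.178
2.15 -> 1.9 -0.0054 0 -0.0042 0 0.8; -0.0110 0 -0.0081 0 0.8; -0.0168 0 -0.0118 0 0.8; -0.0227 0 -0.0152 0 0.8; -0.0288 0 -0.0182 0 0.8
```

```bash
python3 - <<'E'
import arc
arc.rows3(2.178,1.93,(-7,-9))
E
```

```text
2.178 -> 1.93 -0.0057 0 -0.0037 0 0.8; -0.0117 0 -0.0071 0 0.8; -0.0173 0 -0.0109 0 0.8; -0.0231 0 -0.0144 0 0.8; -0.0291 0 -0.0176 0 0.8
```

Request:
play_rows(
  targets="-0.0057 0.0005 -0.0037 0 0.8; -0.0117 0.001 -0.0071 0 0.8; -0.0173 0.001 -0.0105 0 0.8; -0.0231 0.001 -0.0138 0 0.8; -0.0291 0.001 -0.0168 0 0.8",
  force=120,
)

```text
time_s: 23.95
position: [0.5331, 0.001, 0.2455]
tool_rot: [[0.121, 0.993, -0.003], [0.993, -0.121, 0.001], [0.0, -0.003, -1.0]]
ft_force: [6.1, -11.4, -28.3]
grip_width: 0.0326
```

```bash
python3 - <<'E'
from h import *
look('wrist31')
E
```

```text
t 23.95 pos [0.5331 0.001  0.2455] S [107.9   0.  245.5] yaw -6.93 F [  6.1 -11.4 -28.3] w 0.0326
delta [-0.2024  0.001   0.1025] turn -0.0058
wrist31 bar in tool x,z [  7.7 -14.5] n 980 res 110.6 r 136.8 theta 1.962
```

```bash
python3 - <<'E'
import arc
arc.rows3(1.962,1.75,(-8,-22))
E
```

```text
1.962 -> 1.75 -0.0057 0 -0.0011 0 0.8; -0.0115 0 -0.0020 0 0.8; -0.0169 0 -0.0042 0 0.8; -0.0223 0 -0.0062 0 0.8; -0.0279 0 -0.0080 0 0.8
```

Request:
play_rows(
  targets="-0.0035 0 -0.0001 0 0.8; -0.009 0 -0.001 0 0.8; -0.015 0 -0.0035 0 0.8; -0.021 0 -0.0057 0 0.8; -0.0275 0 -0.008 0 0.8",
  force=30,
)

```text
time_s: 24.5
position: [0.5299, -0.027, 0.2536]
tool_rot: [[0.116, 0.993, -0.003], [0.993, -0.116, -0.001], [-0.001, -0.003, -1.0]]
ft_force: [0.4, -2.8, -21.3]
grip_width: 0.0323
```

```bash
python3 - <<'E'
from h import *
look('wrist32')
E
```

```text
t 24.5 pos [ 0.5299 -0.027   0.2536] S [ 79.8  -0.  253.6] yaw -6.66 F [  0.4  -2.8 -21.3] w 0.0323
delta [-1.741e-01 -1.000e-04  1.109e-01] turn -0.001
wrist32 bar in tool x,z [ 12.6 -16.5] n 1009 res 117.6 r 136.9 theta 1.776
```

```bash
python3 - <<'E'
import arc
arc.rows3(1.776,2.0,(0,-16))
E
```

```text
1.776 -> 2.0 0.0058 0 0.0032 0 0.8; 0.0115 0 0.0066 0 0.8; 0.0171 0 0.0091 0 0.8; 0.0225 0 0.0119 0 0.8; 0.0278 0 0.0149 0 0.8
```

Request:
play_rows(
  targets="0.0058 0 0.0032 0 0.8; 0.0115 0 0.0062 0 0.8; 0.0171 0 0.0088 0 0.8; 0.0225 0 0.0116 0 0.8; 0.0278 0 0.0146 0 0.8",
  force=35,
)

```text
time_s: 25.05
position: [0.5335, 0.0022, 0.2411]
tool_rot: [[0.116, 0.993, 0.0], [0.993, -0.116, -0.001], [-0.001, 0.001, -1.0]]
ft_force: [-6.4, -0.7, -4.1]
grip_width: 0.0322
```

```bash
python3 - <<'E'
from h import *
look('wrist33')
import arc
arc.rows3(2.0,2.3,(0,0))
E
```

```text
t 25.05 pos [0.5335 0.0022 0.2411] S [109.2  -0.3 241.1] yaw -6.66 F [-6.4 -0.7 -4.1] w 0.0322
delta [-0.2036 -0.0006  0.0983] turn -0.001
wrist33 bar in tool x,z [ 12.7 -15.2] n 986 res 109.4 r 136.7 theta 2.016
2.0 -> 2.3 0.0069 0 0.0044 0 0.8; 0.0136 0 0.0092 0 0.8; 0.0199 0 0.0145 0 0.8; 0.0259 0 0.0200 0 0.8; 0.0316 0 0.0260 0 0.8
```

Request:
play_rows(
  targets="0.0069 0 0.0046 0 0.8; 0.0136 0 0.0095 0 0.8; 0.0199 0 0.0148 0 0.8; 0.0259 0 0.0203 0 0.8; 0.0314 0 0.0263 0 0.8",
)

```text
time_s: 25.6
position: [0.5375, 0.0355, 0.217]
tool_rot: [[0.116, 0.993, 0.004], [0.993, -0.116, 0.003], [0.004, 0.004, -1.0]]
ft_force: [-11.0, 12.9, 14.9]
grip_width: 0.0323
```

```bash
python3 - <<'E'
from h import *
look('wrist34')
import arc
arc.rows3(2.31,2.6,(0,0))
E
```

```text
t 25.6 pos [0.5375 0.0355 0.217 ] S [142.6  -0.5 217. ] yaw -6.68 F [-11.   12.9  14.9] w 0.0323
delta [-0.2374 -0.0009  0.0731] turn -0.0015
wrist34 bar in tool x,z [ 10.2 -13.1] n 979 res 113.4 r 136.7 theta 2.313
2.31 -> 2.6 0.0051 0 0.0061 0 0.8; 0.0098 0 0.0125 0 0.8; 0.0141 0 0.0191 0 0.8; 0.0181 0 0.0260 0 0.8; 0.0216 0 0.0331 0 0.8
```

Request:
play_rows(
  targets="0.0061 0 0.0051 0 0.8; 0.0118 0 0.0105 0 0.8; 0.0161 0 0.0171 0 0.8; 0.0201 0 0.024 0 0.8; 0.0236 0 0.0305 0 0.8",
)

```text
time_s: 26.15
position: [0.5404, 0.0601, 0.1863]
tool_rot: [[0.117, 0.993, 0.004], [0.993, -0.117, 0.006], [0.006, 0.003, -1.0]]
ft_force: [-8.5, 26.4, 15.0]
grip_width: 0.0326
```

```bash
python3 - <<'E'
from h import *
look('wrist35')
E
```

```text
t 26.15 pos [0.5404 0.0601 0.1863] S [167.5  -0.5 186.3] yaw -6.72 F [-8.5 26.4 15. ] w 0.0326
delta [-0.2623 -0.0006  0.0417] turn -0.0021
wrist35 bar in tool x,z [  6.6 -11.2] n 928 res 106.0 r 136.8 theta 2.598
```

Request:
play_rows(
  targets="0.002 0 -0.001 0 0.6; 0.004 0 0 0 0.51; 0.006 0 0.001 0 0.51; 0.009 0 0.005 0 0.51; 0.0114 0 0.0097 0 0.51",
)

```text
time_s: 26.7
position: [0.5422, 0.0676, 0.1739]
tool_rot: [[0.119, 0.993, 0.002], [0.993, -0.119, -0.0], [0.0, 0.002, -1.0]]
ft_force: [0.6, -0.1, 0.4]
grip_width: 0.0418
```

```bash
python3 - <<'E'
from h import *
look('wrist36')
E
```

```text
t 26.7 pos [0.5422 0.0676 0.1739] S [175.1  -1.4 173.9] yaw -6.85 F [ 0.6 -0.1  0.4] w 0.0418
delta [-0.2697 -0.0008  0.0308] turn -0.0043
wrist36 bar in tool x,z [ -0.8 -23.2] n 1106 res 131.5 r 136.8 theta 2.602
```

Request:
play_rows(
  targets="0 -0.0012 0 0 0.51; 0 -0.0012 0 0 0.6; 0 -0.0012 0 0 0.7; 0 -0.0012 0 0 0.8; 0 -0.0012 0 0 0.8",
  force=60,
)

```text
time_s: 27.25
position: [0.5411, 0.0677, 0.174]
tool_rot: [[0.119, 0.993, 0.002], [0.993, -0.119, -0.0], [0.0, 0.002, -1.0]]
ft_force: [4.9, 0.4, -1.3]
grip_width: 0.0347
```

```bash
python3 - <<'E'
from h import *
look('wrist37')
import arc
arc.rows3(2.602,2.4,(0,0))
E
```

```text
t 27.25 pos [0.5411 0.0677 0.174 ] S [175.1  -0.3 174. ] yaw -6.83 F [ 4.9  0.4 -1.3] w 0.0347
delta [-2.696e-01  2.000e-04  3.090e-02] turn -0.004
wrist37 bar in tool x,z [ -0.8 -23.1] n 1088 res 127.0 r 136.7 theta 2.602
2.602 -> 2.4 -0.0024 0 -0.0050 0 0.8; -0.0050 0 -0.0098 0 0.8; -0.0078 0 -0.0146 0 0.8; -0.0108 0 -0.0193 0 0.8; -0.0140 0 -0.0238 0 0.8
```

Request:
play_rows(
  targets="-0.0024 0 -0.005 0 0.8; -0.005 0 -0.0098 0 0.8; -0.0078 0 -0.0146 0 0.8; -0.0108 0 -0.0193 0 0.8; -0.014 0 -0.0238 0 0.8",
)

```text
time_s: 27.8
position: [0.5395, 0.054, 0.1974]
tool_rot: [[0.119, 0.993, 0.001], [0.993, -0.119, 0.001], [0.001, 0.001, -1.0]]
ft_force: [7.4, 2.0, -5.3]
grip_width: 0.0347
```

```bash
python3 - <<'E'
from h import *
look('wrist38')
import arc
arc.rows3(2.4,2.2,(0,0))
E
```

```text
t 27.8 pos [0.5395 0.054  0.1974] S [161.3  -0.2 197.4] yaw -6.84 F [ 7.4  2.  -5.3] w 0.0347
delta [-2.559e-01  2.000e-04  5.400e-02] turn -0.0041
wrist38 bar in tool x,z [ -0.5 -22.7] n 1104 res 133.0 r 136.7 theta 2.407
2.4 -> 2.2 -0.0033 0 -0.0043 0 0.8; -0.0068 0 -0.0086 0 0.8; -0.0105 0 -0.0126 0 0.8; -0.0143 0 -0.0165 0 0.8; -0.0183 0 -0.0203 0 0.8
```

Request:
play_rows(
  targets="-0.0033 0.0003 -0.0043 0 0.8; -0.0068 0.0005 -0.0086 0 0.8; -0.0105 0.0008 -0.0126 0 0.8; -0.0143 0.0008 -0.0165 0 0.8; -0.0183 0.0008 -0.0203 0 0.8",
)

```text
time_s: 28.35
position: [0.5373, 0.0361, 0.2176]
tool_rot: [[0.119, 0.993, -0.001], [0.993, -0.119, 0.002], [0.002, -0.001, -1.0]]
ft_force: [3.8, 3.9, -5.1]
grip_width: 0.0348
```

```bash
python3 - <<'E'
from h import *
look('wrist39')
import arc
arc.rows3(2.21,1.95,(0,0))
E
```

```text
t 28.35 pos [0.5373 0.0361 0.2176] S [ 1.433e+02 -2.000e-01  2.176e+02] yaw -6.81 F [ 3.8  3.9 -5.1] w 0.0348
delta [-0.238   0.0003  0.0741] turn -0.0036
wrist39 bar in tool x,z [  0.2 -22.2] n 1086 res 126.1 r 136.7 theta 2.214
2.21 -> 1.95 -0.0053 0 -0.0047 0 0.8; -0.0109 0 -0.0091 0 0.8; -0.0167 0 -0.0132 0 0.8; -0.0227 0 -0.0171 0 0.8; -0.0289 0 -0.0206 0 0.8
```

Request:
play_rows(
  targets="-0.0053 0 -0.0047 0 0.8; -0.0109 0 -0.0091 0 0.8; -0.0167 0 -0.0132 0 0.8; -0.0227 0 -0.0171 0 0.8; -0.0289 0 -0.0206 0 0.8",
)

```text
time_s: 28.9
position: [0.5339, 0.0074, 0.2382]
tool_rot: [[0.118, 0.993, -0.0], [0.993, -0.118, 0.002], [0.002, -0.001, -1.0]]
ft_force: [4.5, 2.6, -4.5]
grip_width: 0.0345
```

```bash
python3 - <<'E'
from h import *
look('wrist40')
import arc
arc.rows3(1.96,1.7,(0,0))
E
```

```text
t 28.9 pos [0.5339 0.0074 0.2382] S [114.3  -0.  238.2] yaw -6.8 F [ 4.5  2.6 -4.5] w 0.0345
delta [-0.209   0.0003  0.0949] turn -0.0036
wrist40 bar in tool x,z [  1.3 -21.8] n 1067 res 127.5 r 136.8 theta 1.962
1.96 -> 1.7 -0.0063 0 -0.0032 0 0.8; -0.0128 0 -0.0061 0 0.8; -0.0195 0 -0.0087 0 0.8; -0.0262 0 -0.0109 0 0.8; -0.0331 0 -0.0128 0 0.8
```

Drift is now small. Continuing.

Request:
play_rows(
  targets="-0.0063 0 -0.0032 0 0.8; -0.0128 0 -0.0061 0 0.8; -0.0195 0 -0.0087 0 0.8; -0.0262 0 -0.0109 0 0.8; -0.0331 0 -0.0128 0 0.8",
)

```text
time_s: 29.45
position: [0.53, -0.0254, 0.251]
tool_rot: [[0.118, 0.993, -0.0], [0.993, -0.118, 0.002], [0.002, -0.001, -1.0]]
ft_force: [4.2, 3.5, -4.3]
grip_width: 0.0349
```

```bash
python3 - <<'E'
from h import *
look('wrist41')
import arc
arc.rows3(1.72,1.46,(0,0))
E
```

```text
t 29.45 pos [ 0.53   -0.0254  0.251 ] S [8.13e+01 1.00e-01 2.51e+02] yaw -6.79 F [ 4.2  3.5 -4.3] w 0.0349
delta [-0.176   0.0002  0.1077] turn -0.0034
wrist41 bar in tool x,z [  2.5 -21.7] n 1062 res 126.6 r 136.9 theta 1.712
1.72 -> 1.46 -0.0069 0 -0.0016 0 0.8; -0.0139 0 -0.0029 0 0.8; -0.0210 0 -0.0038 0 0.8; -0.0281 0 -0.0044 0 0.8; -0.0352 0 -0.0045 0 0.8
```

Request:
play_rows(
  targets="-0.0069 0 -0.0016 0 0.8; -0.0139 0 -0.0029 0 0.8; -0.021 0 -0.0038 0 0.8; -0.0281 0 -0.0044 0 0.8; -0.0352 0 -0.0045 0 0.8",
)

```text
time_s: 30.0
position: [0.5258, -0.0603, 0.2554]
tool_rot: [[0.118, 0.993, -0.0], [0.993, -0.118, 0.001], [0.001, -0.001, -1.0]]
ft_force: [4.4, 3.4, -3.4]
grip_width: 0.0351
```

```bash
python3 - <<'E'
from h import *
look('wrist42')
import arc
arc.rows3(1.46,1.2,(0,0))
E
```

```text
t 30.0 pos [ 0.5258 -0.0603  0.2554] S [4.620e+01 2.000e-01 2.554e+02] yaw -6.79 F [ 4.4  3.4 -3.4] w 0.0351
delta [-0.1408  0.0002  0.1122] turn -0.0033
wrist42 bar in tool x,z [  3.7 -21.7] n 1066 res 120.6 r 137.1 theta 1.461
1.46 -> 1.2 -0.0071 0 0.0002 0 0.8; -0.0142 0 0.0008 0 0.8; -0.0213 0 0.0017 0 0.8; -0.0282 0 0.0030 0 0.8; -0.0352 0 0.0047 0 0.8
```

Request:
play_rows(
  targets="-0.0071 0 0.0002 0 0.8; -0.0142 0 0.0008 0 0.8; -0.0213 0 0.0017 0 0.8; -0.0282 0 0.003 0 0.8; -0.0352 0 0.0047 0 0.8",
)

```text
time_s: 30.55
position: [0.5216, -0.0954, 0.251]
tool_rot: [[0.118, 0.993, -0.0], [0.993, -0.118, 0.001], [0.001, -0.0, -1.0]]
ft_force: [4.0, 3.9, -2.7]
grip_width: 0.0347
```

```bash
python3 - <<'E'
from h import *
look('wrist43')
import arc
arc.rows3(1.21,0.95,(0,0))
E
```

```text
t 30.55 pos [ 0.5216 -0.0954  0.251 ] S [ 10.8   0.3 251. ] yaw -6.78 F [ 4.   3.9 -2.7] w 0.0347
delta [-0.1054  0.0002  0.1079] turn -0.0032
wrist43 bar in tool x,z [  5. -22.] n 1077 res 127.9 r 137.3 theta 1.21
1.21 -> 0.95 -0.0068 0 0.0020 0 0.8; -0.0136 0 0.0043 0 0.8; -0.0202 0 0.0069 0 0.8; -0.0266 0 0.0099 0 0.8; -0.0329 0 0.0132 0 0.8
```

```bash
python3 - <<'E'
import arc
arc.rows3(1.21,0.98,(0,0),6)
E
```

```text
1.21 -> 0.98 -0.0064 0 0.0006 0 0.8; -0.0128 0 0.0014 0 0.8; -0.0193 0 0.0026 0 0.8; -0.0257 0 0.0041 0 0.8; -0.0321 0 0.0059 0 0.8
```

Request:
play_rows(
  targets="-0.0064 0 0.0006 0 0.8; -0.0128 0 0.0014 0 0.8; -0.0193 0 0.0026 0 0.8; -0.0257 0 0.0041 0 0.8; -0.0321 0 0.0059 0 0.8",
  force=30,
)

```text
time_s: 31.1
position: [0.5179, -0.1254, 0.2419]
tool_rot: [[0.117, 0.993, -0.003], [0.993, -0.117, 0.007], [0.006, -0.004, -1.0]]
ft_force: [14.0, 14.6, -27.4]
grip_width: 0.0346
```

```bash
python3 - <<'E'
from h import *
look('wrist44')
E
```

```text
t 31.1 pos [ 0.5179 -0.1254  0.2419] S [-19.4   0.6 241.9] yaw -6.74 F [ 14.   14.6 -27.4] w 0.0346
delta [-0.0758  0.0007  0.0984] turn -0.0024
wrist44 bar in tool x,z [  7.4 -20.8] n 1033 res 132.1 r 137.4 theta 0.994
```

```bash
python3 - <<'E'
import arc
arc.rows3(0.994,0.83,(0,0),4)
E
```

```text
0.994 -> 0.83 -0.0044 0 0.0014 0 0.8; -0.0087 0 0.0029 0 0.8; -0.0130 0 0.0046 0 0.8; -0.0172 0 0.0065 0 0.8; -0.0215 0 0.0085 0 0.8
```

Request:
play_rows(
  targets="-0.0044 0.0003 0.0014 0 0.8; -0.0087 0.0006 0.0029 0 0.8; -0.013 0.001 0.0046 0 0.8; -0.0172 0.001 0.0065 0 0.8; -0.0215 0.001 0.0085 0 0.8",
  force=20,
)

```text
time_s: 31.65
position: [0.5155, -0.1453, 0.2325]
tool_rot: [[0.117, 0.993, -0.006], [0.993, -0.117, 0.01], [0.009, -0.008, -1.0]]
ft_force: [9.8, 17.7, -24.7]
grip_width: 0.0347
```

```bash
python3 - <<'E'
from h import *
look('wrist45')
E
```

```text
t 31.65 pos [ 0.5155 -0.1453  0.2325] S [-39.5   0.7 232.5] yaw -6.69 F [  9.8  17.7 -24.7] w 0.0347
delta [-0.0559  0.001   0.089 ] turn -0.0016
wrist45 bar in tool x,z [  9.9 -19.7] n 1034 res 123.0 r 137.6 theta 0.844
```

```bash
python3 - <<'E'
import arc
arc.rows3(0.844,1.15,(14,-20))
E
```

```text
0.844 -> 1.15 0.0080 0 -0.0032 0 0.8; 0.0162 0 -0.0060 0 0.8; 0.0237 0 -0.0097 0 0.8; 0.0314 0 -0.0130 0 0.8; 0.0393 0 -0.0158 0 0.8
```

Request:
play_rows(
  targets="0.008 0 -0.0032 0 0.8; 0.0162 0 -0.006 0 0.8; 0.0237 0 -0.0097 0 0.8; 0.0314 0 -0.013 0 0.8; 0.0393 0 -0.0158 0 0.8",
  force=40,
)

```text
time_s: 32.2
position: [0.52, -0.1096, 0.2522]
tool_rot: [[0.119, 0.993, -0.003], [0.993, -0.119, -0.0], [-0.0, -0.003, -1.0]]
ft_force: [-4.9, 2.2, -10.4]
grip_width: 0.0346
```

```bash
python3 - <<'E'
from h import *
look('wrist46')
E
```

```text
t 32.2 pos [ 0.52   -0.1096  0.2522] S [ -3.5   0.3 252.2] yaw -6.84 F [ -4.9   2.2 -10.4] w 0.0346
delta [-0.0909  0.0005  0.1092] turn -0.0042
wrist46 bar in tool x,z [  9.8 -18.1] n 1054 res 119.9 r 137.4 theta 1.138
```

```bash
python3 - <<'E'
import arc
arc.rows3(1.138,1.4,(0,0),6)
E
```

```text
1.138 -> 1.4 0.0065 0 -0.0033 0 0.8; 0.0133 0 -0.0062 0 0.8; 0.0202 0 -0.0088 0 0.8; 0.0274 0 -0.0110 0 0.8; 0.0347 0 -0.0128 0 0.8
```

Request:
play_rows(
  targets="0.0065 0 -0.0033 0 0.8; 0.0133 0 -0.0062 0 0.8; 0.0202 0 -0.0088 0 0.8; 0.0274 0 -0.011 0 0.8; 0.0347 0 -0.0128 0 0.8",
  force=20,
)

```text
time_s: 32.75
position: [0.5241, -0.0749, 0.2632]
tool_rot: [[0.119, 0.993, -0.005], [0.993, -0.119, 0.001], [0.001, -0.005, -1.0]]
ft_force: [-2.0, 1.4, -32.2]
grip_width: 0.0349
```

```bash
python3 - <<'E'
from h import *
look('wrist47')
E
```

```text
t 32.75 pos [ 0.5241 -0.0749  0.2632] S [3.150e+01 2.000e-01 2.632e+02] yaw -6.83 F [ -2.    1.4 -32.2] w 0.0349
delta [-0.1261  0.0009  0.1201] turn -0.004
wrist47 bar in tool x,z [  9.3 -13.6] n 979 res 108.5 r 137.2 theta 1.394
```

```bash
python3 - <<'E'
import arc
arc.rows3(1.394,1.25,(0,-32),-4)
E
```

```text
1.394 -> 1.25 -0.0038 0 0.0034 0 0.8; -0.0076 0 0.0069 0 0.8; -0.0114 0 0.0083 0 0.8; -0.0150 0 0.0097 0 0.8; -0.0186 0 0.0112 0 0.8
```

Request:
play_rows(
  targets="-0.0005 0 0.0034 0 0.8; -0.003 0 0.0069 0 0.8; -0.0075 0 0.0083 0 0.8; -0.012 0 0.0097 0 0.8; -0.017 0 0.011 0 0.8",
  force=25,
)

```text
time_s: 33.3
position: [0.5222, -0.0935, 0.2601]
tool_rot: [[0.119, 0.993, 0.004], [0.993, -0.119, -0.005], [-0.005, 0.005, -1.0]]
ft_force: [-20.5, -0.5, 26.8]
grip_width: 0.0343
```

```bash
python3 - <<'E'
from h import *
look('wrist48')
E
```

```text
t 33.3 pos [ 0.5222 -0.0935  0.2601] S [ 12.8  -0.  260.1] yaw -6.85 F [-20.5  -0.5  26.8] w 0.0343
delta [-0.1067 -0.0006  0.1176] turn -0.0043
wrist48 bar in tool x,z [  9.2 -14.4] n 960 res 113.3 r 137.3 theta 1.257
```

```bash
python3 - <<'E'
import arc
arc.rows3(1.257,1.1,(0,14))
E
```

```text
1.257 -> 1.1 -0.0042 0 -0.0001 0 0.8; -0.0084 0 0.0000 0 0.8; -0.0125 0 0.0012 0 0.8; -0.0166 0 0.0025 0 0.8; -0.0206 0 0.0040 0 0.8
```

Request:
play_rows(
  targets="-0.0042 -0.0007 -0.0001 0 0.8; -0.0084 -0.0014 0 0 0.8; -0.0125 -0.002 0.0012 0 0.8; -0.0166 -0.002 0.0025 0 0.8; -0.0206 -0.002 0.004 0 0.8",
  force=35,
)

```text
time_s: 33.85
position: [0.5197, -0.1136, 0.2537]
tool_rot: [[0.119, 0.993, 0.007], [0.993, -0.119, -0.004], [-0.003, 0.007, -1.0]]
ft_force: [-5.2, 0.4, 6.2]
grip_width: 0.0345
```

```bash
python3 - <<'E'
from h import *
look('wrist49')
import arc
arc.rows3(1.1,.9,(0,0))
E
```

```text
t 33.85 pos [ 0.5197 -0.1136  0.2537] S [-7.400e+00  2.000e-01  2.537e+02] yaw -6.85 F [-5.2  0.4  6.2] w 0.0345
delta [-0.0868 -0.0007  0.111 ] turn -0.0044
wrist49 bar in tool x,z [  9.9 -15.3] n 999 res 108.9 r 137.5 theta 1.109
1.1 -> 0.9 -0.0051 0 0.0020 0 0.8; -0.0101 0 0.0043 0 0.8; -0.0150 0 0.0067 0 0.8; -0.0198 0 0.0093 0 0.8; -0.0245 0 0.0122 0 0.8
```

Request:
play_rows(
  targets="-0.005 0 0.002 0 0.8; -0.01 0 0.004 0 0.8; -0.015 0 0.0063 0 0.8; -0.0198 0 0.009 0 0.8; -0.0245 0 0.0118 0 0.8",
)

```text
time_s: 34.4
position: [0.5167, -0.1384, 0.2407]
tool_rot: [[0.119, 0.993, 0.005], [0.993, -0.119, -0.003], [-0.003, 0.005, -1.0]]
ft_force: [-3.5, -1.6, 4.8]
grip_width: 0.0349
```

```bash
python3 - <<'E'
from h import *
look('wrist50')
import arc
arc.rows3(.91,.7,(0,0))
E
```

```text
t 34.4 pos [ 0.5167 -0.1384  0.2407] S [-32.4   0.3 240.7] yaw -6.86 F [-3.5 -1.6  4.8] w 0.0349
delta [-0.0618 -0.0004  0.0979] turn -0.0045
wrist50 bar in tool x,z [ 10.5 -16.7] n 1002 res 107.8 r 137.7 theta 0.912
0.91 -> 0.7 -0.0048 0 0.0031 0 0.8; -0.0095 0 0.0064 0 0.8; -0.0141 0 0.0099 0 0.8; -0.0185 0 0.0136 0 0.8; -0.0227 0 0.0175 0 0.8
```

Request:
play_rows(
  targets="-0.0048 0 0.003 0 0.8; -0.0095 0 0.0062 0 0.8; -0.0141 0 0.0097 0 0.8; -0.0185 0 0.0134 0 0.8; -0.0227 0 0.0173 0 0.8",
  force=30,
)

```text
time_s: 34.95
position: [0.514, -0.161, 0.2222]
tool_rot: [[0.119, 0.993, 0.004], [0.993, -0.119, -0.003], [-0.002, 0.004, -1.0]]
ft_force: [-1.2, -1.4, 3.9]
grip_width: 0.0347
```

```bash
python3 - <<'E'
from h import *
look('wrist51')
import arc
arc.rows3(.71,.5,(0,0))
E
```

```text
t 34.95 pos [ 0.514  -0.161   0.2222] S [-55.2   0.4 222.2] yaw -6.85 F [-1.2 -1.4  3.9] w 0.0347
delta [-0.0391 -0.0002  0.0793] turn -0.0044
wrist51 bar in tool x,z [ 10.6 -18.2] n 1024 res 118.3 r 137.9 theta 0.706
0.71 -> 0.5 -0.0041 0 0.0040 0 0.8; -0.0081 0 0.0082 0 0.8; -0.0118 0 0.0125 0 0.8; -0.0154 0 0.0170 0 0.8; -0.0188 0 0.0217 0 0.8
```

Request:
play_rows(
  targets="-0.0043 0 0.0038 0 0.8; -0.0084 0 0.0078 0 0.8; -0.0122 0 0.012 0 0.8; -0.016 0 0.0164 0 0.8; -0.0195 0 0.021 0 0.8",
)

```text
time_s: 35.5
position: [0.5116, -0.1794, 0.1999]
tool_rot: [[0.119, 0.993, 0.002], [0.993, -0.119, -0.0], [0.0, 0.002, -1.0]]
ft_force: [6.3, -1.2, 1.3]
grip_width: 0.035
```

```bash
python3 - <<'E'
from h import *
look('wrist52')
import arc
arc.rows3(.51,.33,(0,0))
E
```

```text
t 35.5 pos [ 0.5116 -0.1794  0.1999] S [-73.8   0.6 199.9] yaw -6.82 F [ 6.3 -1.2  1.3] w 0.035
delta [-0.0207  0.      0.0569] turn -0.0039
wrist52 bar in tool x,z [ 10.7 -19.4] n 1032 res 119.3 r 138.1 theta 0.502
0.51 -> 0.33 -0.0028 0 0.0041 0 0.8; -0.0054 0 0.0082 0 0.8; -0.0079 0 0.0125 0 0.8; -0.0102 0 0.0168 0 0.8; -0.0124 0 0.0212 0 0.8
```

View pics/wrist52.png

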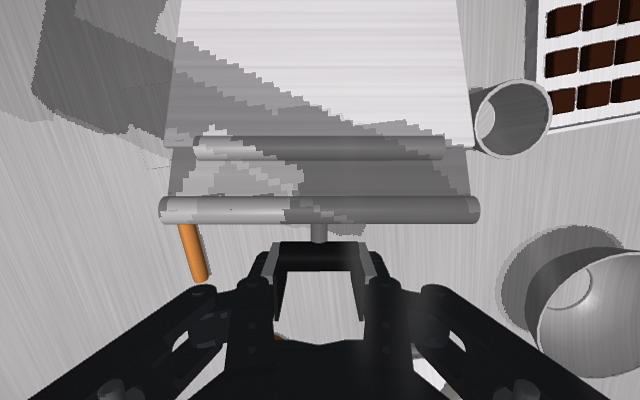

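Request:
play_rows(
  targets="-0.003 0 0.004 0 0.8; -0.0058 0 0.008 0 0.8; -0.0085 0 0.0122 0 0.8; -0.011 0 0.0165 0 0.8; -0.0134 0 0.0208 0 0.8",
)

```text
time_s: 36.05
position: [0.5101, -0.1918, 0.1786]
tool_rot: [[0.118, 0.993, 0.002], [0.993, -0.118, 0.002], [0.002, 0.002, -1.0]]
ft_force: [7.9, 2.3, -1.7]
grip_width: 0.0346
```

```bash
python3 - <<'E'
from h import *
look('wrist53')
import arc
arc.rows3(.33,.15,(0,0))
E
```

```text
t 36.05 pos [ 0.5101 -0.1918  0.1786] S [-86.3   0.7 178.6] yaw -6.8 F [ 7.9  2.3 -1.7] w 0.0346
delta [-0.0083  0.0001  0.0356] turn -0.0035
wrist53 bar in tool x,z [ 11.2 -20.2] n 783 res 90.2 r 138.2 theta 0.33
0.33 -> 0.15 -0.0020 0 0.0045 0 0.8; -0.0039 0 0.0091 0 0.8; -0.0055 0 0.0137 0 0.8; -0.0071 0 0.0184 0 0.8; -0.0084 0 0.0231 0 0.8
```

Request:
play_rows(
  targets="-0.002 0 0.0045 0 0.8; -0.004 0 0.009 0 0.8; -0.006 0 0.0136 0 0.8; -0.0076 0 0.0182 0 0.8; -0.009 0 0.0228 0 0.8",
)

```text
time_s: 36.6
position: [0.509, -0.2007, 0.1557]
tool_rot: [[0.119, 0.993, 0.002], [0.993, -0.119, 0.002], [0.002, 0.002, -1.0]]
ft_force: [7.8, 2.4, 0.2]
grip_width: 0.0342
```

```bash
python3 - <<'E'
from h import *
look('wrist54')
n='wrist54'
np.set_printoptions(precision=1,suppress=True)
W,px=cloud(n); d=np.load('pics/'+n+'.npz'); F=((W-d['pos'])@d['rot'])*1000
for u in (220,320,420):
    print(u,[F[v,u] for v in range(236,300,4) if F[v,u][2]<-40])
import arc
arc.rows3(.15,.03,(0,0))
E
```

```text
t 36.6 pos [ 0.509  -0.2007  0.1557] S [-95.2   0.7 155.7] yaw -6.81 F [7.8 2.4 0.2] w 0.0342
delta [0.0007 0.0002 0.0127] turn -0.0036
220 [array([ 39.6, -28.8, -64.3]), array([ 38.5, -28.8, -64.7]), array([ 37. , -29.1, -64.2]), array([ 36.2, -28.8, -65.2]), array([ 35.9, -28.2, -67.2]), array([ 35.7, -27.6, -69.2]), array([ 34.6, -27.6, -69.6]), array([ 33.4, -27.7, -69.6]), array([ 32.3, -27.7, -69.8]), array([ 31.4, -27.5, -70.5]), array([ 29.1, -28.3, -68.8]), array([  7.3, -38.6, -43.9]), array([  6.6, -38.2, -45.4])]
320 [array([ 39.4,   0.3, -63.8]), array([ 38.5,   0.3, -64.7]), array([ 37.3,   0.3, -64.9]), array([ 36.2,   0.3, -65.2]), array([ 35.9,   0.3, -67.2]), array([ 35.5,   0.3, -68.9]), array([ 34.8,   0.3, -69.8]), array([ 33.2,   0.3, -69.3]), array([ 32. ,   0.3, -69.4]), array([ 31. ,   0.3, -69.9]), array([ 29. ,   0.3, -68.6])]
420 [array([ 39.5,  29.5, -64. ]), array([ 38.9,  29.1, -65.5]), array([ 37. ,  29.7, -64.1]), array([ 36.9,  28.9, -66.6]), array([ 36.3,  28.5, -68. ]), array([ 35.3,  28.5, -68.4]), array([ 34.8,  28. , -69.9]), array([ 33.4,  28.3, -69.5]), array([ 32.8,  28. , -70.6]), array([ 30.7,  28.7, -69.2]), array([ 29. ,  29. , -68.6]), array([  9.6,  37.3, -49.8])]
0.15 -> 0.03 -0.0008 0 0.0032 0 0.8; -0.0015 0 0.0064 0 0.8; -0.0022 0 0.0096 0 0.8; -0.0028 0 0.0128 0 0.8; -0.0032 0 0.0161 0 0.8
```

View pics/wrist54.png

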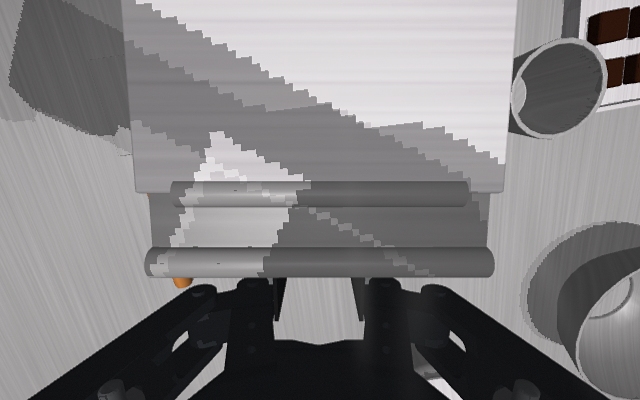

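Request:
play_rows(
  targets="-0.0008 0 0.0032 0 0.8; -0.0015 0 0.0064 0 0.8; -0.0022 0 0.0096 0 0.8; -0.0028 0 0.0128 0 0.8; -0.0032 0 0.0155 0 0.8",
)

```text
time_s: 37.15
position: [0.5086, -0.2042, 0.1404]
tool_rot: [[0.119, 0.993, 0.002], [0.993, -0.119, 0.001], [0.001, 0.002, -1.0]]
ft_force: [6.6, -0.3, -0.7]
grip_width: 0.0351
```

Request:
play_rows(
  targets="0 0 0.001 0 0.8; -0.0002 0 0.002 0 0.8; -0.0003 0 0.003 0 0.8; -0.0003 0 0.004 0 0.8; -0.0003 0 0.004 0 0.8",
)

```text
time_s: 37.65
position: [0.5086, -0.2048, 0.1365]
tool_rot: [[0.119, 0.993, 0.002], [0.993, -0.119, 0.0], [0.0, 0.002, -1.0]]
ft_force: [7.4, -2.0, -0.7]
grip_width: 0.0349
```

```bash
python3 - <<'E'
from h import *
plan([0,0,0])
snap('wrist','wrist55')
np.set_printoptions(precision=1,suppress=True)
W,px=cloud('wrist55'); 
for u in (220,320,420): print([W2S(W[v,u]) for v in range(262,292,5)])
def boxz(n):
    W,_=cloud(n); w=W.reshape(-1,3); w=w[~np.isnan(w[:,0])]
    s=np.array([W2S(q) for q in w[::7]])
    m=(s[:,0]>-45)&(s[:,0]<35)&(abs(s[:,1])<40)&(s[:,2]>.15e3)&(s[:,2]<260); s=s[m]
    A=np.c_[s[:,0],np.ones(len(s))]; c=np.linalg.lstsq(A,s[:,2],rcond=None)[0]; print(n,'lid slope',c,len(s))
boxz('wrist55'); boxz('wrist5'); boxz('wrist7')
E
```

```text
t 37.65 pos [ 0.5086 -0.2048  0.1365] S [-99.4   0.7 136.5] yaw -6.82 F [ 7.4 -2.  -0.7] w 0.0349
delta [ 0.1429 -0.5296  0.1355] turn -0.0039
[array([-66. ,  28.8, 204.7]), array([-68.1,  29.3, 203.8]), array([-68.7,  28.8, 205.6]), array([-69.4,  28.4, 207.2]), array([-70.1,  28. , 208.5]), array([-70.9,  27.7, 209.8])]
[array([-65.9,   0.4, 205.2]), array([-67.4,   0.4, 205.2]), array([-68.9,   0.4, 205.4]), array([-69.3,   0.4, 207.4]), array([-70. ,   0.4, 208.8]), array([-71. ,   0.4, 209.8])]
[array([-66.1, -28. , 205. ]), array([-67.5, -28. , 205.2]), array([-69.3, -28.3, 204.9]), array([-69.9, -27.7, 206.7]), array([-70.5, -27.3, 208.3]), array([-71.9, -27.3, 208.6])]
wrist55 lid slope [ -0.  206.4] 9425
wrist5 lid slope [  0.  204.9] 1744
wrist7 lid slope [  0.  204.9] 7831
```

Request:
play_rows(
  targets="0 0 0.001 0 0.8; 0 0 0.002 0 0.8; 0 0 0.003 0 0.8; 0 0 0.0035 0 0.8",
)

```text
time_s: 38.1
position: [0.5086, -0.2052, 0.1332]
tool_rot: [[0.119, 0.993, 0.002], [0.993, -0.119, -0.001], [-0.0, 0.002, -1.0]]
ft_force: [6.1, -3.8, -0.6]
grip_width: 0.0346
```

```bash
cat >> h.py <<'E'
def boxz(n):
    W,_=cloud(n); w=W.reshape(-1,3); w=w[~np.isnan(w[:,0])]
    s=np.array([W2S(q) for q in w[::7]])
    m=(s[:,0]>-45)&(s[:,0]<35)&(abs(s[:,1])<40)&(s[:,2]>.15e3)&(s[:,2]<260); s=s[m]
    A=np.c_[s[:,0],np.ones(len(s))]; c=np.linalg.lstsq(A,s[:,2],rcond=None)[0]; print(n,'lid slope %.4f z0 %.1f'%tuple(c),len(s))
E
python3 - <<'E'
from h import *
plan([0,0,0])
snap('wrist','wrist56')
for n in ['wrist5','wrist7','wrist55','wrist56']: boxz(n)
E
```

```text
t 38.1 pos [ 0.5086 -0.2052  0.1332] S [-99.8   0.7 133.2] yaw -6.83 F [ 6.1 -3.8 -0.6] w 0.0346
delta [ 0.1434 -0.5296  0.132 ] turn -0.004
wrist5 lid slope 0.0015 z0 204.9 1744
wrist7 lid slope 0.0007 z0 204.9 7831
wrist55 lid slope -0.0298 z0 206.4 9425
wrist56 lid slope -0.0056 z0 205.2 9647
```

Request:
play_rows(
  targets="0 0 0.001 0 0.8; 0 0 0.0012 0 0.8",
)

```text
time_s: 38.35
position: [0.5086, -0.2053, 0.1322]
tool_rot: [[0.119, 0.993, 0.002], [0.993, -0.119, -0.001], [-0.001, 0.002, -1.0]]
ft_force: [4.1, -2.7, 2.0]
grip_width: 0.0348
```

Request:
play_rows(
  targets="0 0 0 0 0.6; 0 0 0 0 0.5; 0 0 0 0 0.41; 0 0 0 0 0.41",
)

```text
time_s: 38.75
position: [0.5073, -0.2044, 0.1319]
tool_rot: [[0.119, 0.993, -0.001], [0.993, -0.119, 0.001], [0.001, -0.001, -1.0]]
ft_force: [-0.6, 0.1, -0.6]
grip_width: 0.0506
```

Request:
play_rows(
  targets="-0.002 0 -0.001 0 0.41; -0.005 0 -0.002 0 0.41; -0.01 0 -0.004 0 0.41; -0.015 0 -0.01 0 0.41; -0.018 0 -0.02 0 0.41",
)

```text
time_s: 39.25
position: [0.5053, -0.2232, 0.1527]
tool_rot: [[0.119, 0.993, -0.001], [0.993, -0.119, 0.0], [0.0, -0.001, -1.0]]
ft_force: [0.9, -0.7, 0.3]
grip_width: 0.0497
```

```bash
python3 - <<'E'
from h import *
plan([0,0,0])
snap('wrist','wrist57'); boxz('wrist57')
E
```

```text
t 39.25 pos [ 0.5053 -0.2232  0.1527] S [-118.     1.9  152.7] yaw -6.84 F [ 0.9 -0.7  0.3] w 0.0497
delta [ 0.1613 -0.5282  0.1531] turn -0.0043
wrist57 lid slope -0.0005 z0 204.8 4706
```

View pics/wrist57.png

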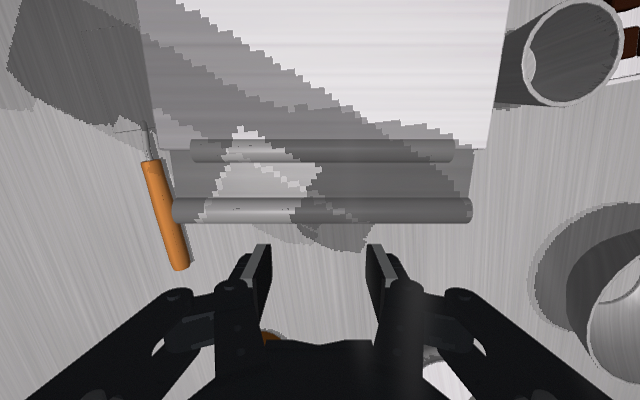

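Request:
play_rows(
  targets="-0.005 0 -0.03 0 0.41; -0.01 0 -0.07 0 0.41; -0.015 0 -0.11 0 0.41; -0.02 0 -0.14 0 0.41; -0.02 0 -0.155 0 0.41",
)

```text
time_s: 39.8
position: [0.5033, -0.2432, 0.311]
tool_rot: [[0.119, 0.993, 0.004], [0.993, -0.119, -0.003], [-0.003, 0.005, -1.0]]
ft_force: [0.1, 0.7, -1.0]
grip_width: 0.0506
```

Request:
play_rows(
  targets="-0.02 -0.03 0 0 0.41; -0.04 -0.065 0 0 0.41; -0.06 -0.1 0 0 0.41; -0.08 -0.13 0 0 0.41; -0.08 -0.14 0 0 0.41",
)

```text
time_s: 40.3
position: [0.3524, -0.3066, 0.308]
tool_rot: [[0.122, 0.993, 0.0], [0.993, -0.122, -0.001], [-0.001, 0.0, -1.0]]
ft_force: [0.9, -1.1, 1.7]
grip_width: 0.0505
```

```bash
python3 - <<'E'
from h import *
plan([0,0,0])
snap('scene','scene58'); snap('top','top58')
a=cv2.imread('pics/scene58.png')[100:280,180:430];b=cv2.imread('pics/top58.png')[120:310,180:500]
o=np.zeros((600,800,3),np.uint8);o[:324,:450]=cv2.resize(a,(450,324),interpolation=2);o[325:,:463]=cv2.resize(b,(463,275),interpolation=2)
cv2.imwrite('pics/d58.png',cv2.convertScaleAbs(o,alpha=1.5))
def rect(n,b):
    W,_=cloud(n); w=W.reshape(-1,3); w=w[~np.isnan(w[:,0])]
    for i in range(3): w=w[(w[:,i]>b[i][0])&(w[:,i]<b[i][1])]
    r=cv2.minAreaRect((w[:,:2]*1000).astype(np.float32)); print(n,len(w),r)
    print(np.round([W2S(np.r_[p/1000,0])[:2] for p in cv2.boxPoints(r)],1))
rect('top58',((.40,.68),(-.06,.22),(.022,.036)))
for n in('top58','scene58','top0','scene0'):
    boxz(n)
for n0,n1,pts in [('top0','top58',[(385,300),(462,188),(475,274)])]:
    A,_=cloud(n0);B,_=cloud(n1)
    for u,v in pts: print(A[v,u],B[v,u])
    p0=np.load('pics/top0.npz')['pixels'].astype(int);p1=np.load('pics/top58.npz')['pixels'].astype(int)
E
```

```text
t 40.3 pos [ 0.3524 -0.3066  0.308 ] S [-218.4  144.2  308. ] yaw -7.0 F [ 0.9 -1.1  1.7] w 0.0505
delta [ 0.2617 -0.3872  0.3076] turn -0.007
top58 907 ((527.1602172851562, 34.884239196777344), (203.5297393798828, 201.06036376953125), 83.31950378417969)
[[ 39.3 110.5]
 [ 39.  -90.6]
 [242.5 -90.9]
 [242.8 110.2]]
top58 lid slope -0.0082 z0 206.0 235
scene58 lid slope 0.0086 z0 207.2 160
top0 lid slope 0.0080 z0 206.0 234
scene0 lid slope -0.0027 z0 206.9 162
[ 0.34544347 -0.2320491   0.01981859] [ 0.345479   -0.23177644  0.02238053]
[ 0.59348689 -0.39587735  0.08891049] [ 0.59389328 -0.39636539  0.08713097]
[ 0.40417362 -0.41050199  0.11163946] [ 0.38235769 -0.26330311  0.61033932]
```

View pics/d58.png

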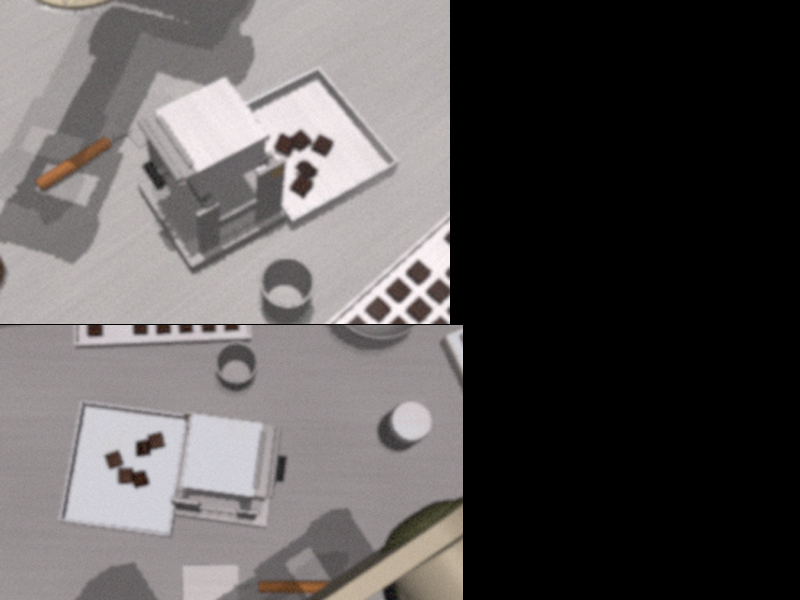

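View pics/top58.png

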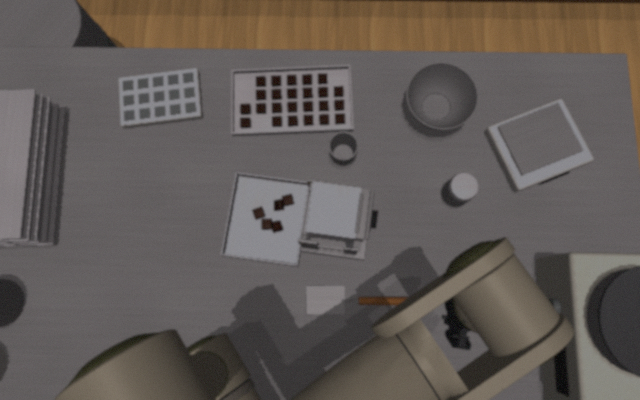

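```bash
python3 - <<'E'
from h import *
A,_=cloud('scene0');B,_=cloud('scene58')
for u,v in [(160,230),(215,290),(339,255)]: print(np.round(A[v,u],3),np.round(B[v,u],3))
print(env.close_job())
E
```

```text
[ 0.412 -0.412  0.114] [ 0.41  -0.412  0.111]
[ 0.595 -0.39   0.091] [ 0.595 -0.39   0.091]
[ 0.674 -0.111  0.021] [ 0.676 -0.112  0.025]
the job is handed in; nothing more can be done
None
```

The job is done and handed in at about 40 s of the 69 s allowed.

**Tray:** I pushed the tray by its far wall until it rested against the stand base. The last push read about 18 N, against a limit of 60 N. Its far wall measured about 243 to 244 mm from the stand's origin, against 245 mm expected. It sits within a degree of square and about 10 mm off the centre line.

**Tipping:** I turned the box to its stop at about 2.6 rad and brought it back to rest without a visible drop. Turning speed was commanded at about 1 rad/s or less, not measured.

**Final checks:** The last pictures show:
- all five chocolates in the tray;
- the box upright, with its lid shut and level to within the reading noise;
- the gripper clear of everything;
- the knife, cup, jar and can within about 3 mm of where they started.

**What did not go cleanly:**
- **Gripper opened at the stop:** The bar slid along the pads while turning. Twice on the way back I had to go forward again to the stop and open the fingers about 5 mm to re-centre the grip. The box was resting on its stop both times, but the turn was not in one unbroken grip.
- **No lean:** The moves allow no tilt, so I gripped the bar with the tool straight down, offset from the lip, instead of leaning 25 to 50 degrees as the text advises.
- **Wrist force:** The highest reading was about 45 N, below the 120 N limit. I only read it at the end of each move, so short peaks in between are unknown.

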